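# Clear the jammed vial block and pin its cover

### The arm

A 6-joint arm with a two-finger parallel gripper is mounted at the origin on a cart in front of the work surface, level with it; the furniture and walls round the work are solid. World frame = base frame: x ahead of the robot, y to its left, z up, the work surface at z = 0. Lengths are in m, angles in rad, forces in N, time in s.
With the tool pointing down it reaches from about 0.225 to 0.875 m from the base axis. Payload 3.4 kg.
Tool frame: the origin (TCP) lies between the finger pads; the fingertips stand 11 mm ahead of it and the grasp point (between the pads) lies 8 mm behind it (tips_ahead is the distance from the TCP to the fingertips, in m); z points along the fingers, x is the direction in which the jaws open and shut, and the axes are right-handed (so a half turn about z gives the same grasp; the last joint's range is limited). The gripper opens to 85 mm and grips with 20 to 120 N. Pads are 22 mm wide; open, the fingers measure 114 mm over their backs; the gripper's body (76 mm by 85 mm) begins 54 mm behind the grasp point. The pads swing forward as they close: fully open they stand 13 mm farther back than shut.
Start: joints at [1.213, 0.276, 1.505, -0, 1.361, -0.121], TCP at [0.135, 0.559, 0.242] pointing down, gripper open.
Joint ranges: [-2.89, 2.89], [-0.75, 2.08], [0.22, 2.7], [-1.18, 4.32], [0.11, 2.71], [-2.7, 2.7]. Speed limits (rad/s): [2.57, 2.57, 3.14, 3.14, 3.14, 3.14].

### API

Orientations are given as a unit quaternion [w, x, y, z].
In Python, from rig import get_state, get_image, sign_off, masks_of, tips_ahead gives the robot as it stands.
- The arm moves only by the tool play_rows, never from a script. Its argument "series" is a list of rows, each an object of numbers: "fingers": the closure, from -1 (fully open) to 1 (shut); "dx", "dy", "dz": the shift along the world's x, y, z in mm; "turn": the turn about the world's z in rad. A call has 1 to 20 rows; each row shifts and turns the pose as measured when the row begins; what a row does not reach is not made up. A row lasts 1/12 s, in which the tool goes at most 41.7 mm and 7.16 degrees, less where a joint would pass 70% of its speed; a pose out of reach is approached as far as the arm can. A call with a gripper value outside its range is refused whole. The fingers move at their own pace and stop on an object; "squeeze" is the grip in N (left out, the last holds). Time passes only in rows, so rows that do not move let the fingers close. It gives the time, the measured TCP pose, the force and the opening at its end, in the units of the state.
- get_state(): the state, without advancing time (a new reading comes with each control period).
- get_image(name): name is "scene" or "top" or "wrist"; returns a dict with "pixels" (400x640x3 uint8, red, green, blue), "vfov" (degrees; the focal length in pixels is half the picture's height over the tangent of half this angle, whatever the lens; pixels are square), "cx", "cy" (the principal point, pixels), "rvec" (rotation vector, rad) and "tvec" (3), from world to camera coordinates, as OpenCV has them; the wrist camera has in their place "hand_eye" (4x4, takes a point from camera to tool coordinates, whose origin is the TCP and whose axes are the tool frame's). Camera axes: x right, y down, z forward; pixel columns grow to the right and rows downward; lengths in m; the calibration is good to about 2 mm. A picture is of the moment at which its call begins: read the wrist's pose just before it. There is no depth.
- sign_off(): hands the job in, once; it reports no verdict.
Trained networks look in a picture, given as the dict that the camera call returned (one of the last four; its "shot" number tells which), for a name from the list of things; names that differ only in an ending like _2 or _b are one class to them, and where a whole thing is asked for, a point or a joint stands for the part that bears it (a point fixed in the world has none). Each returns a list of dicts, best first, with "p" (0 to 1); they miss things now and then, are a little off and sometimes report something else, mostly with a low value. They report only what shows in the picture. A call takes as long as a camera call. They do not tell look-alikes from the thing itself.
- masks_of(picture, label): "region" (400x640 bool, what is visible of it) and "xy" ([column, row] in pixels, amid what is visible of it).
The state is a dict: "clock": time; "qpos": joint angles; "qd": joint speeds; "effort": joint torques, N m; "position": TCP position; "ee_rot": TCP orientation; "contact_force": force on the tool from outside, world axes, zero at the start; "moment": the same for the moment, N m; "width": finger opening in m.
Only numpy, scipy, OpenCV 4.12 (cv2) and the standard library are available. Lean on these libraries where they do the work, as an engineer would, in place of code of your own. Each camera call takes 0.05 s, during which the arm holds its last target. There are 200 camera calls.

### The job

The glass vials have jammed in the spring-leaf wells of the vial heater's aluminium block. Rock each one from side to side to work it free and put them all in the steel tray; the block is only held down by its weight and must stay on its seat, so do not yank. Then slide the heater's cover forward over the empty wells until the hole in its lug lines up with the hole in the bracket, and push the locking pin fully home through both; leave the other things on the bench alone.

Things in the scene. Friction and masses are not known exactly. Their poses are not given: they have to be found in the camera images.
- heater: Dry-block vial heater, grey painted steel, fixed: 178 (x) by 216 (y) mm, side rails 70 mm high. Origin on the bench under the block's middle; x points from the block to the 58 mm high rear housing (x 42 to 128 mm; away from the robot at yaw 0), y left, z up. A steel bracket, 11 mm thick, 40 mm wide, stands on the right-hand (-y) rail, top at z 105 mm.
- bracket_hole (a point): Mouth of the 12 mm hole in the bracket, at its outer (right-hand) face: in the heater's frame at (20, -108, 84) mm. Axes as the heater's; the hole runs along y, and the pin goes in towards +y (bracket 11 mm thick, 3 mm gap, then the cover's lug 8 mm thick; free space beyond).
- cover (a joint): Travel (m) of the steel cover along the heater's -x direction, on the rails: 0 = open, parked over the rear housing; 0.080 = over the wells with the lug's hole exactly in line with the bracket's; end stop at 0.092. Slides with about 3 N friction and stays where it is left. It passes 3 mm above the block, so it cannot close over a vial.
- cover_grip (a point): Centre of the black grip bar on the cover: 14 mm thick (along the heater's x), 64 mm long (y), 26 mm high, its top at z 90 mm and the cover plate under it at z 64 mm. Moves with the cover; axes as the heater's.
- lug_hole (a point): Mouth of the 12 mm hole in the cover's upright lug (8 mm thick, its right-hand face); hole along y at z 84 mm. In line with bracket_hole when their x in the heater's frame agree.
- block (a joint): Lift (m) of the aluminium block off its seat in the heater: 0 = down. 80 (x) by 184 (y) by 48 mm, 1.6 kg, it rests by its weight on its seat (underside 10 mm, top 58 mm above the bench) and slides up freely on two guide pillars. Four wells in a row: in the heater's frame at x = 0, y = -63, -21, 21, 63 mm, each 38 (x) by 27 (y) mm, 24 mm deep. A lift over 8 mm fails the job.
- leaves (a point): Middle of the row of wells, 13 mm above their floors; axes as the heater's. At this level steel leaves pinch each vial front and back (-x, +x) with 40 N each, 8 to 18 mm above the floor. A straight pull needs some 45 N; 17 N lifts the block. Rocked 0.17 rad each way along x about this level and raised up to 2.5 mm a swing, a vial walks out; it is free 20 mm up.
- vial_1_mid (a point): Centre (32 mm above the foot) of a screw-cap glass sample vial with a black cap: 25 mm diameter, 64 mm tall, 22 g, z axis up through the cap (cap: top 14 mm). Starts upright in a well, foot on the well's floor (34 mm above the bench), the upper 40 mm sticking out. Three or all four are present.
- vial_2_mid (a point): Centre (32 mm above the foot) of a screw-cap glass sample vial with a black cap: 25 mm diameter, 64 mm tall, 22 g, z axis up through the cap (cap: top 14 mm). Starts upright in a well, foot on the well's floor (34 mm above the bench), the upper 40 mm sticking out. Three or all four are present.
- vial_3_mid (a point): Centre (32 mm above the foot) of a screw-cap glass sample vial with a black cap: 25 mm diameter, 64 mm tall, 22 g, z axis up through the cap (cap: top 14 mm). Starts upright in a well, foot on the well's floor (34 mm above the bench), the upper 40 mm sticking out. Three or all four are present.
- vial_4_mid (a point): Centre (32 mm above the foot) of a screw-cap glass sample vial with a black cap: 25 mm diameter, 64 mm tall, 22 g, z axis up through the cap (cap: top 14 mm). Starts upright in a well, foot on the well's floor (34 mm above the bench), the upper 40 mm sticking out. Three or all four are present.
- tray: Open stainless steel tray, loose, 200 (x) by 140 (y) by 30 mm high, walls and floor 3 mm; origin under its centre. The vials may stand or lie in it.
- pin_grip (a point): Centre of the locking pin's square aluminium handle (36 mm long along x, 18 by 18 mm); x axis points along the pin to its nose. A steel shank of 10 mm diameter runs 32 mm on from the handle's front face (which is 18 mm from this point), its last 8 mm tapered. 60 g; starts lying on the bench. Home when the handle's front face is against the bracket.
- pin_tip (a point): Nose of the locking pin's shank, 50 mm from pin_grip along x.
- flask: Bystander: 104 mm conical flask; origin under it.
- timer: Bystander: small white timer, 66 x 66 x 19 mm; origin under it.
- amber_bottle: Bystander: amber dropper bottle, 31 mm diameter, 100 mm tall; origin under it.
Things that resemble listed ones, but are neither listed nor needed, are in the scene too. What is shaped like the part that bears vial_2_mid but purple is not meant. What is shaped like the part that bears vial_4_mid but pink is not meant.

How it is judged:
By the outcome, as a careful person would: the job done as asked, in the order asked, and still so for the second after the job is handed in, with the robot touching nothing.
Of vial_1, vial_2, vial_3, vial_4 only 3 to 4 are there at a start; the rules pass over those that are not, and their reading is None.
At some moment in a run one of lock_pin, tray may be knocked a few centimetres aside while the robot is not near it.
Once in a run the grip may slacken for a moment while it holds something.
It also fails if it takes over 210 s, if anything falls off the work surface, if the arm or the gripper's body presses on something with over 40 N, if the wrist force passes 120 N, or if a joint passes its speed limit or range.

## Working session

There is one attempt and no reset: what is moved stays moved. The work goes in short steps, Python scripts to look and compute and a tool call to move; the robot and the scene stay as the last step left them, time stands still between calls to the robot, and variables do not carry over. Pictures are saved under pics/ and viewed, about 12 in all and at most 16, crops included, and the job is handed in when it is done.

Besides the shell and the picture viewer there is one more tool, called after "Call:" as name(argument=value, ...), one argument or row to a line, values as JSON. play_rows: Moves the arm, as the interface text tells. Its arguments: {"type":"object","properties":{"series":{"type":"array"},"squeeze":{"type":"number"}},"required":["series"]}

```bash
ls; mkdir -p pics
cat > h.py <<'E'
import numpy as np, cv2
from rig import *
from scipy.spatial.transform import Rotation as R
def cam(im, st=None):
    f=200/np.tan(np.radians(im["vfov"])/2)
    if "rvec" in im:
        Rm=cv2.Rodrigues(np.array(im["rvec"],float))[0]; t=np.array(im["tvec"],float).ravel()
    else:
        q=np.array(st["ee_rot"]);T=np.eye(4);T[:3,:3]=R.from_quat([q[1],q[2],q[3],q[0]]).as_matrix();T[:3,3]=st["position"]
        M=np.linalg.inv(T@np.array(im["hand_eye"])); Rm=M[:3,:3];t=M[:3,3]
    return f,im["cx"],im["cy"],Rm,t
def ray(c,xy,z):
    f,cx,cy,Rm,t=c
    d=Rm.T@np.array([(xy[0]-cx)/f,(xy[1]-cy)/f,1]); o=-Rm.T@t
    return o+d*(z-o[2])/d[2]
def proj(c,p):
    f,cx,cy,Rm,t=c
    q=Rm@np.asarray(p,float)+t
    return np.array([f*q[0]/q[2]+cx,f*q[1]/q[2]+cy])
def save(im,name,crop=None,scale=1):
    p=im["pixels"]
    if crop: p=p[crop[1]:crop[3],crop[0]:crop[2]]
    p=cv2.resize(p,None,fx=scale,fy=scale,interpolation=cv2.INTER_CUBIC)
    cv2.imwrite("pics/"+name,p[:,:,::-1])
E
python3 - <<'E'
from h import *
print(get_state())
for n in("scene","top"):
    im=get_image(n);save(im,n+"0.png",scale=1.25);c=cam(im);print(n,im["vfov"],-c[3].T@c[4])
    for l in("heater","cover","cover_grip","block","vial_1_mid","tray","pin_grip","flask","timer","amber_bottle","lug_hole"):
        try:
            for m in masks_of(im,l):print(l,round(m["p"],2),m["xy"],m["region"].sum(), ray(c,m["xy"],0)[:2].round(3))
        except Exception as e:print(l,e)
E
```

```text
pics
{'clock': 0.0, 'qpos': array([ 1.21298373e+00,  2.76620012e-01,  1.50612851e+00,  2.21618201e-05,
        1.36069996e+00, -1.21039311e-01]), 'qd': array([ 1.86047079e-03,  9.46485444e-04, -7.30693517e-05,  1.19431696e-03,
       -4.67564072e-04, -5.37740755e-04]), 'effort': array([ 8.36354593e-04, -4.16774189e+01, -2.45806646e+01,  7.80922642e-05,
        1.11009245e-02,  1.23501601e-05]), 'position': array([0.13471843, 0.55847824, 0.24142727]), 'ee_rot': array([ 4.72558554e-04,  7.85675066e-01,  6.18638691e-01, -7.98642436e-04]), 'contact_force': array([-0.08869698,  0.33654348,  1.54407576]), 'moment': array([-0.00765101, -0.03864255,  0.0543851 ]), 'width': 0.08551848223620645}
scene 46.223166669235 [0.234347   0.66472573 0.9313858 ]
heater 0.64 [299.9, 208.0] 1987 [ 0.692 -0.023]
heater 0.55 [310.3, 223.2] 5759 [0.642 0.009]
cover 0.84 [300.6, 209.4] 1965 [ 0.688 -0.02 ]
cover_grip 0.75 [302.6, 209.8] 1938 [ 0.683 -0.021]
cover_grip 0.61 [317.7, 234.9] 196 [0.606 0.033]
block 0.8 [333.1, 221.9] 1242 [ 0.592 -0.023]
vial_1_mid 0.63 [337.5, 199.1] 154 [ 0.62  -0.099]
tray 0.89
[... 626 characters left out ...]
.8 [311.4, 188.1] 4453 [0.635 0.017]
cover 0.62 [309.2, 181.5] 1898 [0.654 0.024]
cover_grip 0.84 [309.6, 179.1] 1877 [0.662 0.023]
cover_grip 0.34 [313.2, 187.6] 4624 [0.636 0.012]
block 0.65 [310.8, 203.6] 1558 [0.589 0.018]
tray 0.92 [205.3, 243.4] 3614 [0.466 0.325]
pin_grip 0.42 [429.4, 233.0] 115 [ 0.508 -0.334]
flask 0.67 [382.1, 149.9] 390 [ 0.754 -0.192]
timer 0.58 [225.8, 158.9] 520 [0.717 0.274]
timer 0.36 [307.6, 177.5] 1910 [0.666 0.029]
amber_bottle 0.71 [424.0, 179.5] 148 [ 0.667 -0.318]
amber_bottle 0.49 [309.4, 180.1] 1970 [0.659 0.024]
lug_hole 0.9 [311.5, 176.7] 1995 [0.669 0.018]
lug_hole 0.51 [226.3, 156.6] 463 [0.724 0.272]
lug_hole 0.3 [312.4, 185.7] 4549 [0.642 0.015]
```

View pics/scene0.png

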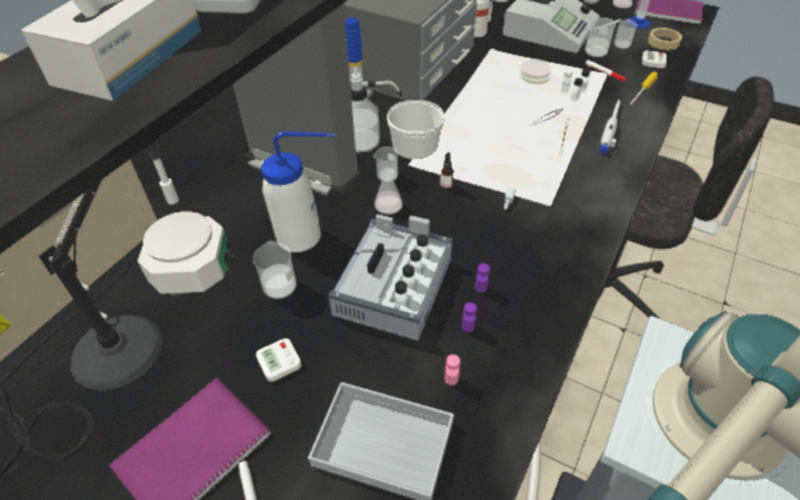

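View pics/top0.png

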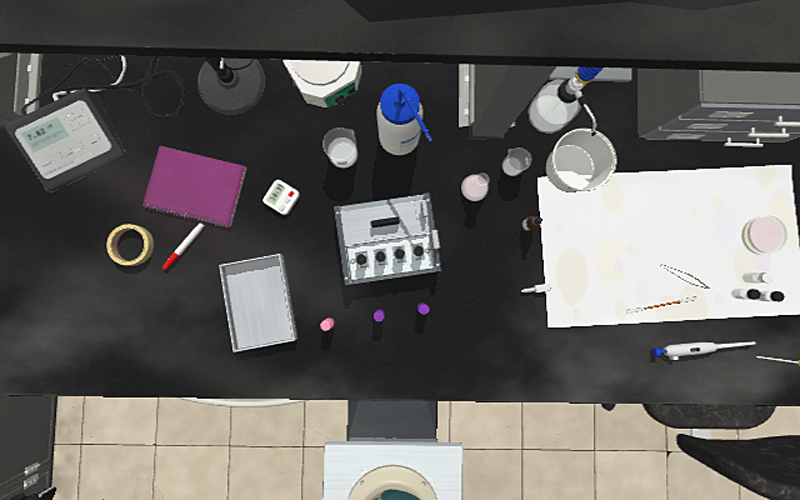

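Scene view (1.25x): the heater is at (390,280) with four black-capped vials in its wells, at (401,292), (409,270), (415,255) and (422,240). The tray is at (380,440) and the pin at (510,197), next to the white mat. The top view shows the caps at (361,260), (380,257), (399,254) and (418,251).

Look-alikes for the vials, in scene pixels: purple (482,277) and (469,317), pink (452,369), and black-capped vials on the far mat, top view (740..775,295). The ones I want are the four clear, black-capped vials in the wells.

Run:
```python
from h import *
im=get_image("top");c=cam(im)
P=[ray(c,np.array(p)/1.25,0.098) for p in[(361,260),(380,257),(399,254),(418,251)]]
print(np.round(P,3)); d=P[0]-P[3]; print(np.arctan2(d[1],d[0])-np.pi/2,np.linalg.norm(d)/3)
save(im,"top1.png",(250,130,460,270),3.8)
w=get_image("wrist");print(w["vfov"],np.round(w["hand_eye"],3))
```

```text
[[ 0.571  0.077  0.098]
 [ 0.578  0.036  0.098]
 [ 0.585 -0.005  0.098]
 [ 0.593 -0.046  0.098]]
0.17516485315604635 0.041601349952734755
70.46677384855785 [[ 1.    -0.002 -0.     0.001]
 [ 0.001  0.95   0.313 -0.08 ]
 [-0.    -0.313  0.95  -0.131]
 [ 0.     0.     0.     1.   ]]
```

View pics/top1.png

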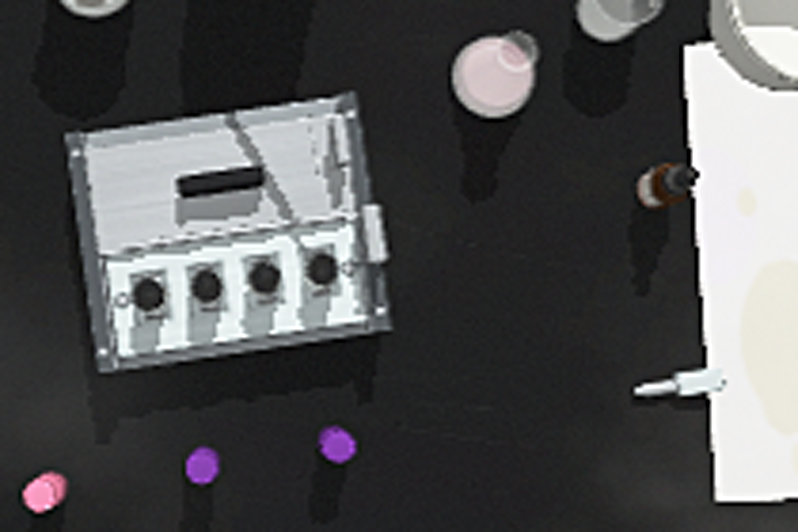

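The crop confirms four clear vials with black caps in the wells; the purple and pink ones stand free on the bench. The pin's nose points left, at (637,390) in the crop, with its handle over the mat's edge at (700,382).

Call:
play_rows(
  series=[
    {"dx": 25, "dy": -30, "dz": 1, "turn": 0.022, "fingers": -1},
    {"dx": 25, "dy": -30, "dz": 1, "turn": 0.022},
    {"dx": 25, "dy": -30, "dz": 1, "turn": 0.022},
    {"dx": 25, "dy": -30, "dz": 1, "turn": 0.022},
    {"dx": 25, "dy": -30, "dz": 1, "turn": 0.022},
    {"dx": 25, "dy": -30, "dz": 1, "turn": 0.022},
    {"dx": 25, "dy": -30, "dz": 1, "turn": 0.022},
    {"dx": 25, "dy": -30, "dz": 1, "turn": 0.022},
    {"dx": 25, "dy": -30, "dz": 1, "turn": 0.022},
    {"dx": 25, "dy": -30, "dz": 1, "turn": 0.022},
    {"dx": 25, "dy": -30, "dz": 1, "turn": 0.022},
    {"dx": 25, "dy": -30, "dz": 1, "turn": 0.022},
    {"dx": 25, "dy": -30, "dz": 1, "turn": 0.022},
    {"dx": 25, "dy": -30, "dz": 1, "turn": 0.022},
    {"dx": 25, "dy": -30, "dz": 1, "turn": 0.022},
    {"dx": 25, "dy": -30, "dz": 1, "turn": 0.022},
    {"dx": 25, "dy": -30, "dz": 1, "turn": 0.022},
    {"dx": 25, "dy": -30, "dz": 1, "turn": 0.022},
  ],
  squeeze=60,
)

```text
invalid input at $.series[1]: expected keys fingers, dx, dy, dz, turn
```

Call:
play_rows(
  series=[
    {"dx": 25, "dy": -30, "dz": 1, "turn": 0.022, "fingers": -1},
    {"dx": 25, "dy": -30, "dz": 1, "turn": 0.022, "fingers": -1},
    {"dx": 25, "dy": -30, "dz": 1, "turn": 0.022, "fingers": -1},
    {"dx": 25, "dy": -30, "dz": 1, "turn": 0.022, "fingers": -1},
    {"dx": 25, "dy": -30, "dz": 1, "turn": 0.022, "fingers": -1},
    {"dx": 25, "dy": -30, "dz": 1, "turn": 0.022, "fingers": -1},
    {"dx": 25, "dy": -30, "dz": 1, "turn": 0.022, "fingers": -1},
    {"dx": 25, "dy": -30, "dz": 1, "turn": 0.022, "fingers": -1},
    {"dx": 25, "dy": -30, "dz": 1, "turn": 0.022, "fingers": -1},
    {"dx": 25, "dy": -30, "dz": 1, "turn": 0.022, "fingers": -1},
    {"dx": 25, "dy": -30, "dz": 1, "turn": 0.022, "fingers": -1},
    {"dx": 25, "dy": -30, "dz": 1, "turn": 0.022, "fingers": -1},
    {"dx": 25, "dy": -30, "dz": 1, "turn": 0.022, "fingers": -1},
    {"dx": 25, "dy": -30, "dz": 1, "turn": 0.022, "fingers": -1},
    {"dx": 25, "dy": -30, "dz": 1, "turn": 0.022, "fingers": -1},
    {"dx": 25, "dy": -30, "dz": 1, "turn": 0.022, "fingers": -1},
    {"dx": 25, "dy": -30, "dz": 1, "turn": 0.022, "fingers": -1},
    {"dx": 25, "dy": -30, "dz": 1, "turn": 0.022, "fingers": -1},
  ],
  squeeze=60,
)

```text
clock: 2.8
position: [0.5951, -0.0023, 0.2634]
ee_rot: [-0.002, 0.636, 0.772, 0.005]
contact_force: [0.0, 0.6, 0.8]
width: 0.085
```

Run:
```python
from h import *
s=get_state();im=get_image("wrist");c=cam(im,s);save(im,"w1.png",scale=1.25)
q=s["ee_rot"];print(s["position"],2*np.arctan2(q[2],q[1]))
for l in("vial_1_mid","cover_grip","block"):
    for m in masks_of(im,l):print(l,round(m["p"],2),m["xy"],m["region"].sum(), ray(c,m["xy"],0.098)[:2].round(3))
g=im["pixels"].max(2)<60
n,lab,st,cen=cv2.connectedComponentsWithStats(g.astype(np.uint8))
for i in range(1,n):
    if 150<st[i,4]<6000:print(st[i],cen[i],ray(c,cen[i],0.098)[:2].round(4))
```

```text
[ 0.59505489 -0.00234197  0.26343476] 1.763175029887458
vial_1_mid 0.91 [275.1, 171.4] 540 [ 0.589 -0.046]
cover_grip 0.84 [328.2, 227.1] 8903 [0.642 0.023]
block 0.8 [326.4, 156.7] 7675 [0.564 0.005]
block 0.62 [166.9, 255.2] 2437 [ 0.712 -0.156]
[268 165  18  19 203] [275.97536946 173.84236453] [ 0.5917 -0.0443]
[306 166  17  18 188] [314.68617021 173.34574468] [ 0.5834 -0.0037]
[344 167  17  18 192] [352.296875   174.38020833] [0.5769 0.0361]
[381 168  20  19 237] [390.3164557  176.48523207] [0.5715 0.0768]
[ 47 174  20  19 181] [ 58.29281768 182.97790055] [ 0.6453 -0.2717]
[ 25 181  27  17 228] [ 38.90789474 190.04824561] [ 0.6574 -0.2928]
[305 225  50  15 640] [330.0265625 231.8796875] [0.6475 0.0265]
[604 243  36  37 697] [627.11764706 262.0143472 ] [0.62   0.3865]
```

View pics/w1.png

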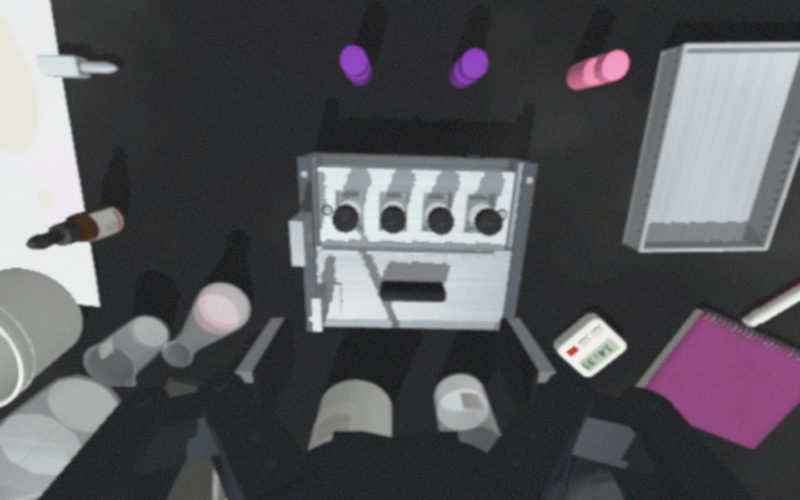

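The wrist view shows all four caps in a row at (346,218), (393,218), (440,220) and (488,220), and the grip bar at (413,291). Next I'll move over the vial nearest the tray, with the jaws partly closed, and measure again.

Call:
play_rows(
  series=[
    {"dx": -3, "dy": 10, "dz": -11, "turn": -0.004, "fingers": 0.2},
    {"dx": -3, "dy": 10, "dz": -11, "turn": -0.004, "fingers": 0.2},
    {"dx": -3, "dy": 10, "dz": -11, "turn": -0.004, "fingers": 0.2},
    {"dx": -3, "dy": 10, "dz": -11, "turn": -0.004, "fingers": 0.2},
    {"dx": -3, "dy": 10, "dz": -11, "turn": -0.004, "fingers": 0.2},
    {"dx": -3, "dy": 10, "dz": -11, "turn": -0.004, "fingers": 0.2},
    {"dx": -3, "dy": 10, "dz": -11, "turn": -0.004, "fingers": 0.2},
    {"dx": -3, "dy": 10, "dz": -11, "turn": 0, "fingers": 0.2},
    {"dx": 0, "dy": 0, "dz": 0, "turn": 0, "fingers": 0.2},
    {"dx": 0, "dy": 0, "dz": 0, "turn": 0, "fingers": 0.2},
  ],
)

```text
clock: 3.83
position: [0.5571, 0.0944, 0.1743]
ee_rot: [-0.005, 0.644, 0.765, 0.005]
contact_force: [0.2, 0.4, -0.0]
width: 0.0342
```

```bash
cat > caps.py <<'E'
from h import *
import sys
def caps(name=None,z=0.098):
    s=get_state();im=get_image("wrist");c=cam(im,s)
    if name:save(im,name,scale=1.25)
    q=s["ee_rot"];print("TCP",s["position"].round(4),"yaw",round(2*np.arctan2(q[2],q[1])-np.pi/2,4),"w",s["width"],"F",s["contact_force"].round(1),"t",s["clock"])
    px=im["pixels"];hsv=cv2.cvtColor(px,cv2.COLOR_RGB2HSV);g=(px.max(2)<60)
    n,lab,st,cen=cv2.connectedComponentsWithStats(g.astype(np.uint8))
    for i in range(1,n):
        if 150<st[i,4]<8000:
            e=ray(c,(st[i,0],cen[i][1]),z);f=ray(c,(st[i,0]+st[i,2],cen[i][1]),z)
            print(st[i],cen[i].round(1),ray(c,cen[i],z)[:2].round(4),"wid",np.linalg.norm(e-f).round(4))
    return s,im,c
if __name__=="__main__":caps(*sys.argv[1:])
E
python3 caps.py w2.png
```

```text
TCP [0.5571 0.0944 0.1743] yaw 0.1717 w 0.03418235069612194 F [ 0.2  0.4 -0. ] t 3.8333
[425 107  36  40 303] [443.1 131.5] [0.4791 0.1755] wid 0.026
[129 212  26  23 242] [144.4 221. ] [ 0.5844 -0.0354] wid 0.0202
[181 213  23  20 167] [195.2 219.5] [0.5766 0.0035] wid 0.0179
[591 302  49  25 317] [616.4 314.1] [0.6077 0.3816] wid 0.0453
[416 339  42  42 816] [440.  358.5] [0.6828 0.2381] wid 0.0404
```

View pics/w2.png

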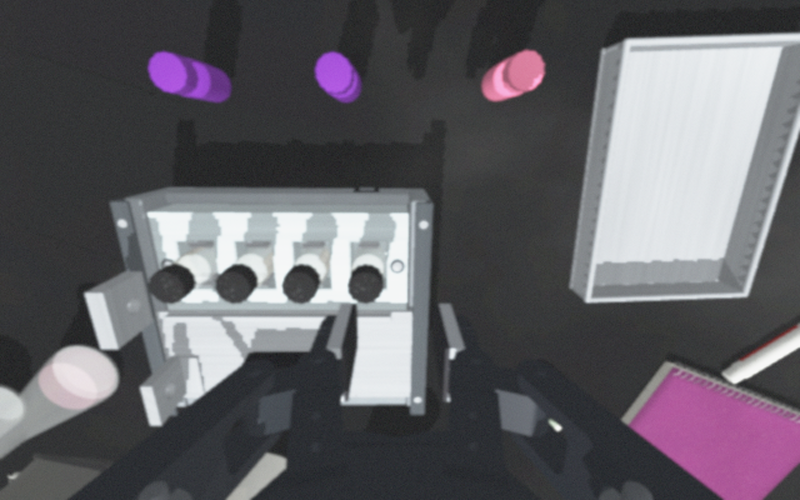

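In this closer view the caps are at (172,284), (236,284), (301,284) and (366,284), with the fingers at (335,340) and (450,340). The bracket is at (118,310) and the cover's lug at (165,390).

Run:
```python
from h import *
s=get_state();im=get_image("wrist");c=cam(im,s)
print(s["position"].round(4),s["qd"].round(3))
p=im["pixels"].max(2)[205:255,100:330].astype(np.uint8)
m=cv2.morphologyEx((p<62).astype(np.uint8),cv2.MORPH_OPEN,np.ones((5,5)))
n,lab,st,cen=cv2.connectedComponentsWithStats(m)
for i in range(1,n):
    if st[i,4]>100:
        k=lab==i;ys,xs=np.nonzero(k);print(st[i],ray(c,(st[i,0]+100+(st[i,2]-1)/2,st[i,1]+205+(st[i,3]-1)/2),.098)[:2].round(4),np.linalg.norm(ray(c,(st[i,0]+99.5,225),.098)-ray(c,(st[i,0]+99.5+st[i,2],225),.098)).round(4))
# tips projection: check finger tips px
T=np.eye(4)
print(tips_ahead)
```

```text
[0.5568 0.0944 0.1743] [-0.02   0.003 -0.019 -0.009  0.001 -0.003]
[ 33   8  21  20 226] [ 0.5855 -0.0364] 0.0164
[ 86   8  18  17 164] [0.5777 0.0031] 0.0141
0.011
```

```bash
cat > caps.py <<'E'
from h import *
import sys
def caps(x0,x1,y0,y1,th=100,z=.098,name=None):
    s=get_state();im=get_image("wrist");c=cam(im,s)
    q=s["ee_rot"];yaw=2*np.arctan2(q[2],q[1])-np.pi/2
    print("TCP",s["position"].round(4),"yaw",yaw.round(4),"w",round(s["width"],4),"F",s["contact_force"].round(1),"t",s["clock"])
    if name:save(im,name,scale=1.25)
    g=cv2.GaussianBlur(im["pixels"],(3,3),0).max(2)[y0:y1,x0:x1]
    m=cv2.morphologyEx((g<th).astype(np.uint8),cv2.MORPH_OPEN,np.ones((7,7)))
    n,lab,st,cen=cv2.connectedComponentsWithStats(m)
    for i in range(1,n):
        if st[i,4]>100:
            a=st[i];C=(a[0]+x0+(a[2]-1)/2,a[1]+y0+(a[3]-1)/2)
            print(a,C,ray(c,C,z)[:2].round(4),"wid",np.linalg.norm(ray(c,(C[0]-a[2]/2,C[1]),z)-ray(c,(C[0]+a[2]/2,C[1]),z)).round(4))
    return s,im,c
if __name__=="__main__":caps(*map(int,sys.argv[1:6]),name=sys.argv[6] if len(sys.argv)>6 else None)
E
for t in 80 100 120; do python3 caps.py 118 318 205 246 $t; done
```

```text
TCP [0.5577 0.0938 0.1747] yaw 0.1705 w 0.0344 F [ 0.  -0.3 -0.6] t 3.9333
[  3   7  34  28 729] (np.float64(137.5), np.float64(225.5)) [ 0.5899 -0.0417] wid 0.0266
[ 58   7  29  28 606] (np.float64(190.0), np.float64(225.5)) [ 0.5832 -0.0011] wid 0.0228
[112   8  25  26 513] (np.float64(242.0), np.float64(225.5)) [0.5766 0.0393] wid 0.0198
[164   8  24  27 518] (np.float64(293.5), np.float64(226.0)) [0.5704 0.0796] wid 0.0191
TCP [0.5584 0.0932 0.1749] yaw 0.1698 w 0.0346 F [ 0.2 -0.1 -0.6] t 3.9833
[  2   6  37  29 816] (np.float64(138.0), np.float64(225.0)) [ 0.5902 -0.042 ] wid 0.0289
[ 57   6  32  29 695] (np.float64(190.5), np.float64(225.0)) [ 0.5836 -0.0014] wid 0.0252
[112   6  27  29 609] (np.float64(243.0), np.float64(225.0)) [0.5769 0.0394] wid 0.0213
[164   6  26  28 588] (np.float64(294.5), np.float64(224.5)) [0.5699 0.0797] wid 0.0207
TCP [0.5588 0.0929 0.1749] yaw 0.1693 w 0.034 F [-0.  -0.5 -0. ] t 4.0333
[  1   5  38  31 887] (np.float64(137.5), np.float64(225.0)) [ 0.5907 -0.0428] wid 0.0297
[ 57   5  33  30 736] (np.float64(191.0), np.float64(224.5)) [ 0.5835 -0.0014] wid 0.0259
[112   6  27  29 640] (np.float64(243.0), np.float64(225.0)) [0.5773 0.0391] wid 0.0214
[164   6  27  29 630] (np.float64(295.0), np.float64(225.0)) [0.5707 0.0798] wid 0.0215
```

Call:
play_rows(
  series=[
    {"dx": 3, "dy": -3, "dz": -11, "turn": 0, "fingers": 0.275},
    {"dx": 3, "dy": -3, "dz": -11, "turn": 0, "fingers": 0.275},
    {"dx": 3, "dy": -3, "dz": -11, "turn": 0, "fingers": 0.275},
    {"dx": 2, "dy": -3, "dz": -11, "turn": 0, "fingers": 0.275},
    {"dx": 0, "dy": 0, "dz": 0, "turn": 0, "fingers": 0.275},
    {"dx": 0, "dy": 0, "dz": 0, "turn": 0, "fingers": 0.275},
    {"dx": 0, "dy": 0, "dz": 0, "turn": 0, "fingers": 0.275},
  ],
)

```text
clock: 4.67
position: [0.5729, 0.076, 0.1264]
ee_rot: [-0.003, 0.647, 0.763, 0.006]
contact_force: [-0.5, 0.3, -0.6]
width: 0.0308
```

```bash
python3 caps.py 50 400 205 300 100 w3.png; python3 -c "
from h import *
print(get_state()['position'])"
```

```text
TCP [0.5729 0.076  0.1264] yaw 0.1643 w 0.0308 F [-0.5  0.3 -0.6] t 4.6667
[   0    0   46   35 1125] (np.float64(72.5), np.float64(222.0)) [ 0.5825 -0.0697] wid 0.0273
[ 295    0   55   95 3070] (np.float64(372.0), np.float64(252.0)) [0.5743 0.1134] wid 0.035
[ 118   15   41   38 1170] (np.float64(188.0), np.float64(238.5)) [ 0.5828 -0.0013] wid 0.0252
[ 142   15   97   80 2761] (np.float64(240.0), np.float64(259.5)) [0.5926 0.0314] wid 0.0614
[ 253   15   33   37 1016] (np.float64(319.0), np.float64(238.0)) [0.5699 0.0785] wid 0.0205
[  49   16   47   38 1376] (np.float64(122.0), np.float64(239.5)) [ 0.5898 -0.0412] wid 0.0287
[ 32  84  19  11 163] (np.float64(91.0), np.float64(294.0)) [ 0.6335 -0.0632] wid 0.0124
[0.57305161 0.0760729  0.1266651 ]
```

View pics/w3.png

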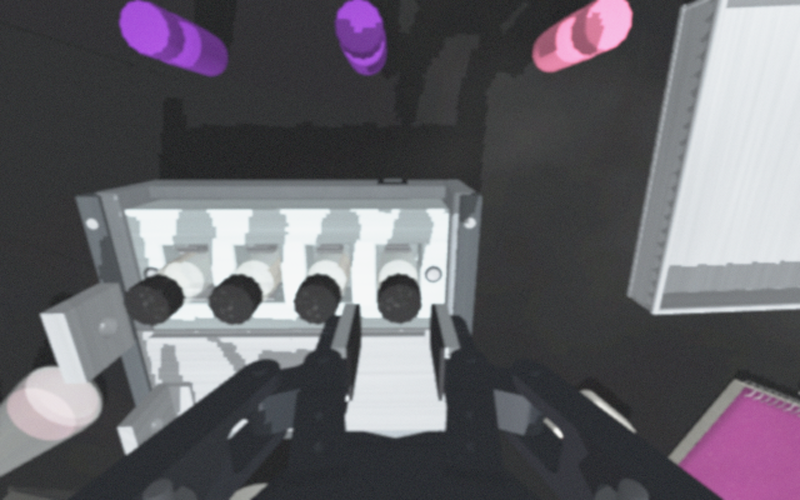

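The vial's cap at (399,298) lies between the finger lines (345 and 440). I'll centre on it and go down.

Call:
play_rows(
  series=[
    {"dx": -3, "dy": 4, "dz": 0, "turn": 0, "fingers": 0.275},
    {"dx": 0, "dy": 0, "dz": 0, "turn": 0, "fingers": 0.275},
    {"dx": 0, "dy": 0, "dz": -8, "turn": 0, "fingers": 0.275},
    {"dx": 0, "dy": 0, "dz": -8, "turn": 0, "fingers": 0.275},
    {"dx": 0, "dy": 0, "dz": -6, "turn": 0, "fingers": 0.275},
    {"dx": 0, "dy": 0, "dz": 0, "turn": 0, "fingers": 0.275},
    {"dx": 0, "dy": 0, "dz": 0, "turn": 0, "fingers": 0.275},
  ],
)

```text
clock: 5.3
position: [0.5703, 0.0813, 0.1043]
ee_rot: [-0.001, 0.646, 0.763, 0.008]
contact_force: [0.9, 0.4, 0.1]
width: 0.0309
```

Call:
play_rows(
  series=[
    {"dx": 0, "dy": -1, "dz": -6, "turn": 0, "fingers": 0.275},
    {"dx": 0, "dy": 0, "dz": -6, "turn": 0, "fingers": 0.275},
    {"dx": 0, "dy": 0, "dz": -6, "turn": 0, "fingers": 0.275},
    {"dx": 0, "dy": 0, "dz": -6, "turn": 0, "fingers": 0.275},
    {"dx": 0, "dy": 0, "dz": 0, "turn": 0, "fingers": 0.275},
    {"dx": 0, "dy": 0, "dz": 0, "turn": 0, "fingers": 0.275},
  ],
  squeeze=50,
)

```text
clock: 5.8
position: [0.5702, 0.0801, 0.0771]
ee_rot: [-0.002, 0.646, 0.763, 0.008]
contact_force: [-0.4, 0.0, -0.4]
width: 0.0309
```

No contact on the way down, so I'll close.

Call:
play_rows(
  series=[
    {"dx": 0, "dy": 0, "dz": 0, "turn": 0, "fingers": 1},
    {"dx": 0, "dy": 0, "dz": 0, "turn": 0, "fingers": 1},
    {"dx": 0, "dy": 0, "dz": 0, "turn": 0, "fingers": 1},
    {"dx": 0, "dy": 0, "dz": 0, "turn": 0, "fingers": 1},
    {"dx": 0, "dy": 0, "dz": 0, "turn": 0, "fingers": 1},
  ],
  squeeze=50,
)

```text
clock: 6.22
position: [0.5704, 0.0782, 0.0774]
ee_rot: [-0.0, 0.646, 0.763, 0.006]
contact_force: [0.2, -1.0, -1.5]
width: 0.0227
```

Call:
play_rows(
  series=[
    {"dx": 3.2, "dy": 0.5, "dz": 0, "turn": 0, "fingers": 1},
    {"dx": 3.2, "dy": 0.5, "dz": 0, "turn": 0, "fingers": 1},
    {"dx": 0, "dy": 0, "dz": 0, "turn": 0, "fingers": 1},
  ],
)

```text
clock: 6.47
position: [0.5705, 0.0782, 0.0775]
ee_rot: [-0.005, 0.646, 0.764, 0.001]
contact_force: [2.3, -0.3, -4.6]
width: 0.0225
```

Call:
play_rows(
  series=[
    {"dx": -4.2, "dy": -0.7, "dz": 0.7, "turn": 0, "fingers": 1},
    {"dx": -4.3, "dy": -0.7, "dz": 0.7, "turn": 0, "fingers": 1},
    {"dx": -4.3, "dy": -0.7, "dz": 0.7, "turn": 0, "fingers": 1},
    {"dx": 0, "dy": 0, "dz": 0, "turn": 0, "fingers": 1},
  ],
)

```text
clock: 6.8
position: [0.57, 0.0781, 0.0774]
ee_rot: [0.004, 0.646, 0.763, 0.011]
contact_force: [-2.8, -1.2, 4.0]
width: 0.0225
```

```bash
python3 caps.py 0 1 0 1 100 w4.png
```

```text
TCP [0.57   0.0781 0.0774] yaw 0.1653 w 0.0225 F [-2.8 -1.2  4. ] t 6.8
```

View pics/w4.png

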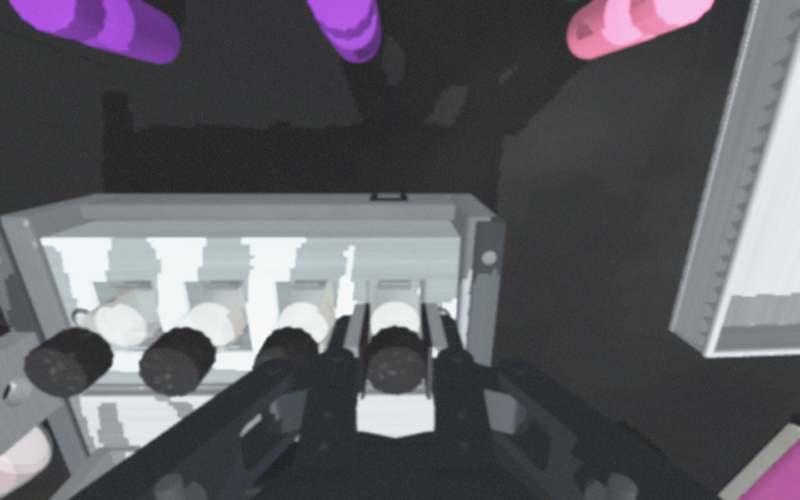

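The vial is held between the fingers, cap at (397,360), but small row shifts only build up force. I'll command larger ones.

Call:
play_rows(
  series=[
    {"dx": 8, "dy": 1.3, "dz": 0, "turn": 0, "fingers": 1},
    {"dx": 8, "dy": 1.3, "dz": 0, "turn": 0, "fingers": 1},
  ],
)

```text
clock: 7.02
position: [0.574, 0.0788, 0.0778]
ee_rot: [-0.005, 0.645, 0.764, 0.001]
contact_force: [-14.4, -4.1, 15.4]
width: 0.0226
```

Call:
play_rows(
  series=[
    {"dx": 16, "dy": 2.6, "dz": 0, "turn": 0, "fingers": 1},
  ],
)

```text
clock: 7.1
position: [0.5786, 0.0793, 0.0775]
ee_rot: [-0.013, 0.644, 0.764, -0.009]
contact_force: [-20.4, -9.1, 5.2]
width: 0.0226
```

Call:
play_rows(
  series=[
    {"dx": -14, "dy": -2.3, "dz": 1, "turn": 0, "fingers": 1},
    {"dx": -14, "dy": -2.3, "dz": 1, "turn": 0, "fingers": 1},
  ],
)

```text
clock: 7.27
position: [0.5633, 0.0754, 0.0812]
ee_rot: [-0.004, 0.645, 0.764, -0.001]
contact_force: [17.8, 6.2, -18.0]
width: 0.0226
```

Call:
play_rows(
  series=[
    {"dx": -12, "dy": -2, "dz": 1, "turn": 0, "fingers": 1},
  ],
)

```text
clock: 7.35
position: [0.5606, 0.0748, 0.083]
ee_rot: [0.003, 0.645, 0.764, 0.007]
contact_force: [19.5, 5.8, -18.0]
width: 0.0225
```

Call:
play_rows(
  series=[
    {"dx": 10, "dy": 1.6, "dz": -1, "turn": 0, "fingers": 1},
  ],
)

```text
clock: 7.43
position: [0.569, 0.0764, 0.0825]
ee_rot: [0.003, 0.645, 0.764, 0.007]
contact_force: [-15.7, -3.2, 17.9]
width: 0.0225
```

Call:
play_rows(
  series=[
    {"dx": 12, "dy": 2, "dz": -1, "turn": 0, "fingers": 1},
  ],
)

```text
clock: 7.52
position: [0.5761, 0.0779, 0.0818]
ee_rot: [-0.001, 0.645, 0.764, 0.003]
contact_force: [-13.6, -4.3, 10.2]
width: 0.0227
```

Call:
play_rows(
  series=[
    {"dx": 12, "dy": 2, "dz": 0, "turn": 0, "fingers": 1},
  ],
)

```text
clock: 7.6
position: [0.5799, 0.0788, 0.0812]
ee_rot: [-0.007, 0.645, 0.764, -0.004]
contact_force: [-17.4, -4.8, 6.6]
width: 0.0227
```

Run:
```python
from h import *
im=get_image("scene");save(im,"s2.png",(220,120,420,300),4);print(get_state()["position"],get_state()["contact_force"])
```

```text
[0.58071868 0.07915314 0.08088989] [-14.11661724  -1.76208273  10.08627723]
```

View pics/s2.png

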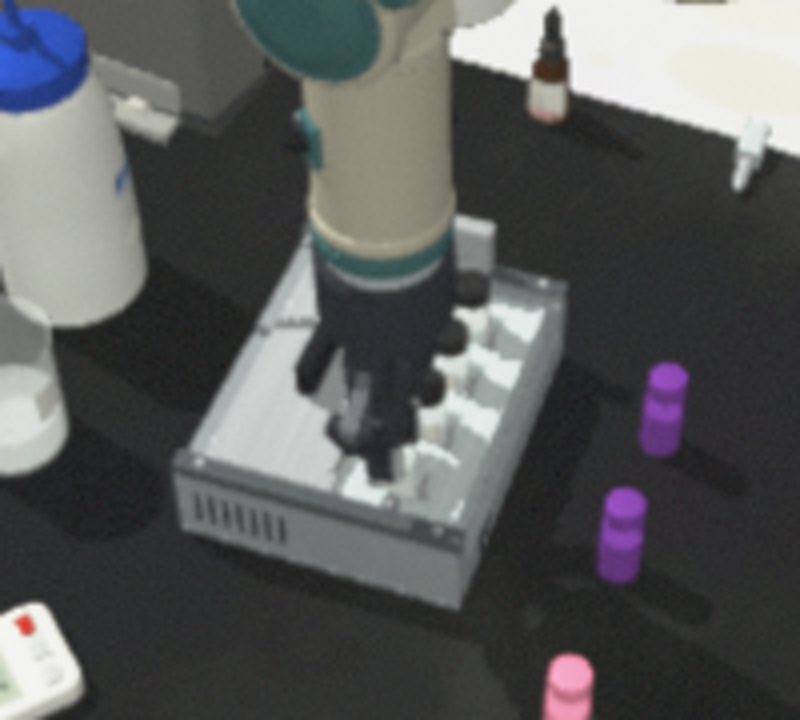

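Call:
play_rows(
  series=[
    {"dx": -12, "dy": -2, "dz": 0.3, "turn": 0, "fingers": 1},
    {"dx": -12, "dy": -2, "dz": 0.3, "turn": 0, "fingers": 1},
  ],
)

```text
clock: 7.82
position: [0.567, 0.0761, 0.0833]
ee_rot: [-0.001, 0.644, 0.765, 0.003]
contact_force: [16.4, 6.1, -10.6]
width: 0.0225
```

Call:
play_rows(
  series=[
    {"dx": -10, "dy": -1.6, "dz": 0.3, "turn": 0, "fingers": 1},
  ],
)

```text
clock: 7.9
position: [0.5645, 0.0758, 0.0843]
ee_rot: [0.005, 0.645, 0.764, 0.01]
contact_force: [17.7, 5.5, -18.0]
width: 0.0226
```

Call:
play_rows(
  series=[
    {"dx": 11, "dy": 1.8, "dz": 1, "turn": 0, "fingers": 1},
    {"dx": 11, "dy": 1.8, "dz": 1, "turn": 0, "fingers": 1},
  ],
)

```text
clock: 8.07
position: [0.5764, 0.0778, 0.086]
ee_rot: [-0.002, 0.644, 0.765, 0.001]
contact_force: [-16.2, -4.7, 7.9]
width: 0.0227
```

Call:
play_rows(
  series=[
    {"dx": 10, "dy": 1.6, "dz": 1, "turn": 0, "fingers": 1},
  ],
)

```text
clock: 8.15
position: [0.5779, 0.078, 0.0863]
ee_rot: [-0.008, 0.644, 0.765, -0.006]
contact_force: [-15.2, -5.5, 10.8]
width: 0.0228
```

Call:
play_rows(
  series=[
    {"dx": -12, "dy": -2, "dz": 0.3, "turn": 0, "fingers": 1},
    {"dx": -11, "dy": -1.8, "dz": 0.3, "turn": 0, "fingers": 1},
    {"dx": -9, "dy": -1.5, "dz": 0, "turn": 0, "fingers": 1},
    {"dx": 12, "dy": 2, "dz": 1, "turn": 0, "fingers": 1},
    {"dx": 11, "dy": 1.8, "dz": 1, "turn": 0, "fingers": 1},
    {"dx": 9, "dy": 1.5, "dz": 1, "turn": 0, "fingers": 1},
  ],
)

```text
clock: 8.65
position: [0.574, 0.0777, 0.0914]
ee_rot: [-0.011, 0.643, 0.766, -0.01]
contact_force: [-11.6, -1.4, 5.4]
width: 0.0221
```

Call:
play_rows(
  series=[
    {"dx": -12, "dy": -2, "dz": 0.3, "turn": 0, "fingers": 1},
    {"dx": -11, "dy": -1.8, "dz": 0.3, "turn": 0, "fingers": 1},
    {"dx": -9, "dy": -1.5, "dz": 0, "turn": 0, "fingers": 1},
  ],
)

```text
clock: 8.9
position: [0.5506, 0.0732, 0.0941]
ee_rot: [-0.005, 0.643, 0.766, -0.004]
contact_force: [12.0, 2.7, -1.3]
width: 0.0227
```

Call:
play_rows(
  series=[
    {"dx": 12, "dy": 2, "dz": 1, "turn": 0, "fingers": 1},
    {"dx": 11, "dy": 1.8, "dz": 1, "turn": 0, "fingers": 1},
    {"dx": 9, "dy": 1.5, "dz": 1, "turn": 0, "fingers": 1},
  ],
)

```text
clock: 9.15
position: [0.5797, 0.0787, 0.0988]
ee_rot: [-0.006, 0.643, 0.765, -0.004]
contact_force: [-0.2, -0.4, 0.2]
width: 0.0227
```

Call:
play_rows(
  series=[
    {"dx": -8, "dy": -1.3, "dz": 1, "turn": 0, "fingers": 1},
    {"dx": 0, "dy": 0, "dz": 4, "turn": 0, "fingers": 1},
    {"dx": 0, "dy": 0, "dz": 6, "turn": 0, "fingers": 1},
  ],
)

```text
clock: 9.4
position: [0.5716, 0.0776, 0.1093]
ee_rot: [-0.007, 0.643, 0.766, -0.006]
contact_force: [-0.8, -0.0, -1.0]
width: 0.0227
```

Call:
play_rows(
  series=[
    {"dx": 0, "dy": 0, "dz": 10, "turn": 0, "fingers": 1},
    {"dx": 0, "dy": 0, "dz": 10, "turn": 0, "fingers": 1},
    {"dx": 0, "dy": 0, "dz": 10, "turn": 0, "fingers": 1},
    {"dx": 0, "dy": 0, "dz": 10, "turn": 0, "fingers": 1},
    {"dx": 0, "dy": 0, "dz": 10, "turn": 0, "fingers": 1},
    {"dx": 0, "dy": 0, "dz": 0, "turn": 0, "fingers": 1},
  ],
)

```text
clock: 9.9
position: [0.569, 0.0775, 0.1661]
ee_rot: [-0.008, 0.643, 0.766, -0.006]
contact_force: [-0.3, 0.4, 0.3]
width: 0.0227
```

Run:
```python
from h import *
s=get_state();print(s["position"],s["contact_force"],s["width"])
im=get_image("wrist");save(im,"w5.png",(100,100,540,400),1.25)
im=get_image("top");c=cam(im)
for m in masks_of(im,"tray"):print(m["p"],ray(c,m["xy"],0.015),cv2.minAreaRect(np.argwhere(m["region"])[:,::-1].astype(np.float32)))
```

```text
[0.56899519 0.07745799 0.16609464] [-0.34420016  0.3653602   0.2764591 ] 0.022714105708250124
0.87 [0.47964252 0.3408908  0.015     ] ((205.52134704589844, 241.32388305664062), (72.58423614501953, 52.70512390136719), 80.21759033203125)
```

View pics/w5.png

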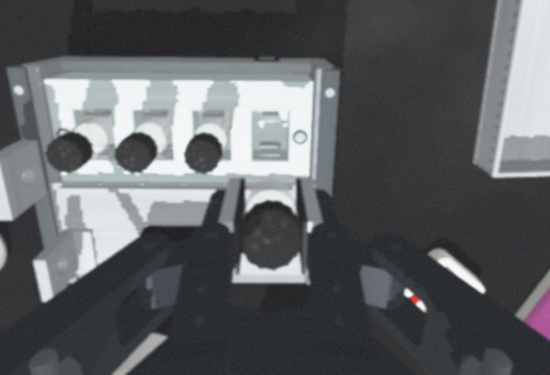

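The vial is out: the fourth well at (270,135) in the crop is empty and the vial's cap sits between the fingers at (270,235). Next I'll compute the tray's pose.

```bash
cat > tray.py <<'E'
from h import *
def tray():
    im=get_image("top");c=cam(im);ms=masks_of(im,"tray")
    m=max(ms,key=lambda m:m["p"]*(2000<m["region"].sum()<6000))
    r=cv2.minAreaRect(np.argwhere(m["region"])[:,::-1].astype(np.float32));b=cv2.boxPoints(r)
    W=np.array([ray(c,p,.02)[:2] for p in b]);C=W.mean(0);e=[W[1]-W[0],W[2]-W[1]];l=max(e,key=np.linalg.norm)
    a=np.arctan(l[1]/l[0]);print("tray",C.round(3),"yaw",a.round(3),[np.linalg.norm(v).round(3) for v in e],"p",m["p"])
    u=np.array([np.cos(a),np.sin(a)]);v=np.array([-u[1],u[0]])
    s=get_state();print("TCP",s["position"].round(4),"w",s["width"].round(4),"F",s["contact_force"].round(1),"t",s["clock"])
    for i in(45,-45):
        for j in(-30,30):print(i,j,((C+u*i/1e3+v*j/1e3)*1e3).round(0),"move",((C+u*i/1e3+v*j/1e3-s["position"][:2])*1e3).round(0))
    return im
if __name__=="__main__":tray()
E
python3 tray.py
```

```text
tray [0.472 0.318] yaw 0.198 [np.float64(0.149), np.float64(0.205)] p 0.92Traceback (most recent call last):
  File "tray.py", line 13, in <module>
    if __name__=="__main__":tray()
                            ~~~~^^
  File "tray.py", line 9, in tray
    s=get_state();print("TCP",s["position"].round(4),"w",s["width"].round(4),"F",s["contact_force"].round(1),"t",s["clock"])
                                                         ^^^^^^^^^^^^^^^^
AttributeError: 'float' object has no attribute 'round'
```

Call:
play_rows(
  series=[
    {"dx": -6, "dy": 28, "dz": 0, "turn": 0, "fingers": 1},
    {"dx": -6, "dy": 28, "dz": 0, "turn": 0, "fingers": 1},
    {"dx": -6, "dy": 28, "dz": 0, "turn": 0, "fingers": 1},
    {"dx": -6, "dy": 28, "dz": 0, "turn": 0, "fingers": 1},
    {"dx": -6, "dy": 28, "dz": 0, "turn": 0, "fingers": 1},
    {"dx": -6, "dy": 28, "dz": 0, "turn": 0, "fingers": 1},
    {"dx": -6, "dy": 28, "dz": 0, "turn": 0, "fingers": 1},
    {"dx": -6, "dy": 28, "dz": 0, "turn": 0, "fingers": 1},
    {"dx": -6, "dy": 28, "dz": 0, "turn": 0, "fingers": 1},
    {"dx": -5, "dy": 26, "dz": 0, "turn": 0, "fingers": 1},
    {"dx": 0, "dy": 0, "dz": 0, "turn": 0, "fingers": 1},
    {"dx": 0, "dy": 0, "dz": 0, "turn": 0, "fingers": 1},
    {"dx": 0, "dy": 0, "dz": 0, "turn": 0, "fingers": 1},
  ],
)

```text
clock: 11.23
position: [0.4993, 0.3645, 0.151]
ee_rot: [-0.015, 0.645, 0.764, -0.017]
contact_force: [0.4, -0.8, -0.2]
width: 0.0226
```

```bash
sed -i 's/s\["width"\].round(4)/round(s["width"],4)/' tray.py; python3 tray.py
```

```text
tray [0.472 0.318] yaw 0.211 [np.float64(0.151), np.float64(0.207)] p 0.57
TCP [0.4996 0.3635 0.1512] w 0.0225 F [ 0.1  0.6 -0.4] t 11.3333
45 -30 [523. 298.] move [ 23. -65.]
45 30 [510. 357.] move [11. -6.]
-45 -30 [435. 280.] move [-65. -84.]
-45 30 [422. 338.] move [-77. -25.]
```

Lower to near the tray floor, then check the force.

Call:
play_rows(
  series=[
    {"dx": 4, "dy": -3, "dz": -15, "turn": 0, "fingers": 1},
    {"dx": 4, "dy": -3, "dz": -15, "turn": 0, "fingers": 1},
    {"dx": 2, "dy": 0, "dz": -15, "turn": 0, "fingers": 1},
    {"dx": 0, "dy": 0, "dz": -15, "turn": 0, "fingers": 1},
    {"dx": 0, "dy": 0, "dz": -15, "turn": 0, "fingers": 1},
    {"dx": 0, "dy": 0, "dz": -8, "turn": 0, "fingers": 1},
    {"dx": 0, "dy": 0, "dz": 0, "turn": 0, "fingers": 1},
    {"dx": 0, "dy": 0, "dz": 0, "turn": 0, "fingers": 1},
  ],
)

```text
clock: 12.0
position: [0.5142, 0.3479, 0.0671]
ee_rot: [-0.013, 0.65, 0.76, -0.016]
contact_force: [1.5, -1.4, -0.9]
width: 0.0226
```

Call:
play_rows(
  series=[
    {"dx": 0, "dy": 0, "dz": -4, "turn": 0, "fingers": 1},
    {"dx": 0, "dy": 0, "dz": -3, "turn": 0, "fingers": 1},
    {"dx": 0, "dy": 0, "dz": -3, "turn": 0, "fingers": 1},
    {"dx": 0, "dy": 0, "dz": 0, "turn": 0, "fingers": 1},
  ],
)

```text
clock: 12.33
position: [0.5161, 0.3478, 0.059]
ee_rot: [-0.012, 0.65, 0.76, -0.014]
contact_force: [0.3, -1.4, 0.3]
width: 0.0226
```

Call:
play_rows(
  series=[
    {"dx": -1, "dy": 2, "dz": -4, "turn": 0, "fingers": 1},
    {"dx": -1, "dy": 2, "dz": -4, "turn": 0, "fingers": 1},
    {"dx": 0, "dy": 0, "dz": -3, "turn": 0, "fingers": 1},
    {"dx": 0, "dy": 0, "dz": 0, "turn": 0, "fingers": 1},
  ],
)

```text
clock: 12.67
position: [0.5144, 0.3531, 0.0481]
ee_rot: [-0.012, 0.65, 0.76, -0.013]
contact_force: [-0.7, -0.8, -0.0]
width: 0.0229
```

Call:
play_rows(
  series=[
    {"dx": 0, "dy": 0, "dz": -2, "turn": 0, "fingers": 1},
    {"dx": 0, "dy": 0, "dz": 0, "turn": 0, "fingers": 1},
  ],
)

```text
clock: 12.83
position: [0.514, 0.3532, 0.0455]
ee_rot: [-0.012, 0.65, 0.76, -0.013]
contact_force: [-0.3, 0.7, -0.6]
width: 0.0226
```

Call:
play_rows(
  series=[
    {"dx": 0, "dy": 0, "dz": -3, "turn": 0, "fingers": 1},
    {"dx": 0, "dy": 0, "dz": 0, "turn": 0, "fingers": 1},
  ],
)

```text
clock: 13.0
position: [0.515, 0.3538, 0.0442]
ee_rot: [-0.011, 0.65, 0.76, -0.012]
contact_force: [-0.6, 0.2, 0.8]
width: 0.0226
```

Call:
play_rows(
  series=[
    {"dx": 0, "dy": 0, "dz": 0, "turn": 0, "fingers": 0.2},
    {"dx": 0, "dy": 0, "dz": 0, "turn": 0, "fingers": 0.2},
    {"dx": 0, "dy": 0, "dz": 0, "turn": 0, "fingers": 0.2},
    {"dx": 0, "dy": 0, "dz": 0, "turn": 0, "fingers": 0.2},
    {"dx": 0, "dy": 0, "dz": 15, "turn": 0, "fingers": 0.2},
    {"dx": 0, "dy": 0, "dz": 20, "turn": 0, "fingers": 0.2},
    {"dx": 0, "dy": 0, "dz": 20, "turn": 0, "fingers": 0.2},
    {"dx": 0, "dy": 0, "dz": 20, "turn": 0, "fingers": 0.2},
    {"dx": 0, "dy": 0, "dz": 20, "turn": 0, "fingers": 0.2},
    {"dx": 0, "dy": 0, "dz": 0, "turn": 0, "fingers": 0.2},
  ],
)

```text
clock: 13.83
position: [0.5128, 0.3523, 0.1394]
ee_rot: [-0.012, 0.65, 0.76, -0.016]
contact_force: [1.4, 0.3, 0.3]
width: 0.0339
```

Run:
```python
from h import *
s=get_state();print(s["position"],s["contact_force"],s["width"])
a=get_image("wrist")["pixels"][50:400,100:540];b=get_image("scene")["pixels"][170:400,230:430]
b=cv2.resize(b,None,fx=350/230,fy=350/230)
cv2.imwrite("pics/c6.png",np.hstack([a,b])[:,:,::-1])
```

```text
[0.51281008 0.35229851 0.13937392] [1.37889106 0.26106635 0.25489352] 0.03392273156206102
```

View pics/c6.png

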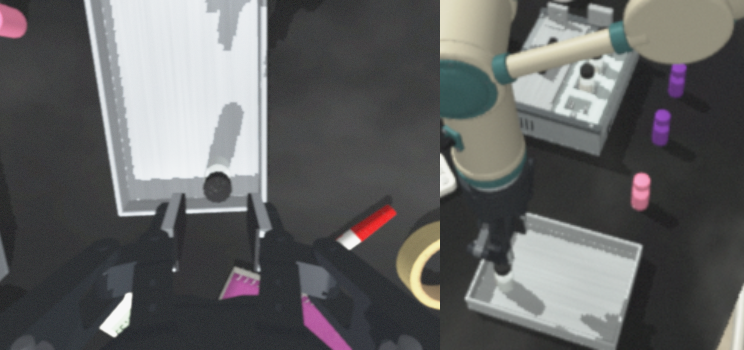

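Vial 4 stands in the tray, cap at (217,185), and the block is seated. On to the next vial.

Call:
play_rows(
  series=[
    {"dx": 6, "dy": -30, "dz": 1, "turn": 0, "fingers": 0.275},
    {"dx": 6, "dy": -30, "dz": 1, "turn": 0, "fingers": 0.275},
    {"dx": 6, "dy": -30, "dz": 1, "turn": 0, "fingers": 0.275},
    {"dx": 6, "dy": -30, "dz": 1, "turn": 0, "fingers": 0.275},
    {"dx": 6, "dy": -30, "dz": 1, "turn": 0, "fingers": 0.275},
    {"dx": 6, "dy": -30, "dz": 1, "turn": 0, "fingers": 0.275},
    {"dx": 6, "dy": -30, "dz": 1, "turn": 0, "fingers": 0.275},
    {"dx": 6, "dy": -30, "dz": 1, "turn": 0, "fingers": 0.275},
    {"dx": 6, "dy": -30, "dz": 1, "turn": 0, "fingers": 0.275},
    {"dx": 6, "dy": -30, "dz": 1, "turn": 0, "fingers": 0.275},
    {"dx": 0, "dy": 0, "dz": 0, "turn": 0, "fingers": 0.275},
    {"dx": 0, "dy": 0, "dz": 0, "turn": 0, "fingers": 0.275},
    {"dx": 0, "dy": 0, "dz": 0, "turn": 0, "fingers": 0.275},
    {"dx": 0, "dy": 0, "dz": 0, "turn": 0, "fingers": 0.275},
  ],
)

```text
clock: 15.1
position: [0.5578, 0.0377, 0.1222]
ee_rot: [-0.027, 0.648, 0.761, -0.032]
contact_force: [0.5, 0.5, 0.2]
width: 0.0313
```

```bash
python3 caps.py 100 400 205 260 100
```

```text
TCP [0.5578 0.0377 0.1222] yaw 0.1596 w 0.0313 F [0.5 0.5 0.2] t 15.1
[   0    0   50   55 1986] (np.float64(124.5), np.float64(232.0)) [ 0.5655 -0.0772] wid 0.0301
```

```bash
cat >> h.py <<'E'
def tilt(s):
    q=s["ee_rot"];return R.from_quat([q[1],q[2],q[3],q[0]]).as_matrix()[:,2][:2].round(4)
E
python3 - <<'E'
from h import *
s=get_state();im=get_image("wrist");c=cam(im,s);print(s["position"],tilt(s))
C=np.array([.5806,.0172]);y=np.array([-.164,.986])
for k in(-63,-21,21):print(k,proj(c,[*(C+y*k/1e3),.098]).round(1))
E
python3 caps.py 100 400 175 225 100
```

```text
[0.5576609  0.03804664 0.12215605] [-0.0835 -0.0133]
-63 [175.9 277.6]
-21 [242.7 277.2]
21 [309.6 276.9]
TCP [0.5579 0.0382 0.1225] yaw 0.1606 w 0.0305 F [-0.2  0.7  0.7] t 15.2
[   0    0  300   50 3141] (np.float64(249.5), np.float64(199.5)) [ 0.5338 -0.0045] wid 0.1763
```

Call:
play_rows(
  series=[
    {"dx": 5, "dy": 0, "dz": 2, "turn": 0, "fingers": 0.275},
    {"dx": 5, "dy": 0, "dz": 2, "turn": 0, "fingers": 0.275},
    {"dx": 5, "dy": 0, "dz": 2, "turn": 0, "fingers": 0.275},
    {"dx": 4, "dy": 0, "dz": 0, "turn": 0, "fingers": 0.275},
    {"dx": 0, "dy": 0, "dz": 0, "turn": 0, "fingers": 0.275},
    {"dx": 0, "dy": 0, "dz": 0, "turn": 0, "fingers": 0.275},
    {"dx": 0, "dy": 0, "dz": 0, "turn": 0, "fingers": 0.275},
  ],
)

```text
clock: 15.83
position: [0.5804, 0.0416, 0.1305]
ee_rot: [-0.026, 0.646, 0.763, -0.031]
contact_force: [0.3, 0.5, 0.2]
width: 0.031
```

```bash
python3 caps.py 100 400 225 280 100;python3 -c "
from h import *
s=get_state();im=get_image('wrist');c=cam(im,s);print(s['position'],tilt(s))
C=np.array([.5806,.0172]);y=np.array([-.164,.986])
for k in(-63,-21,21):print(k,proj(c,[*(C+y*k/1e3),.098]).round(1))
"
```

```text
TCP [0.5804 0.0416 0.1305] yaw 0.1657 w 0.031 F [0.3 0.5 0.2] t 15.8333
[  0   0  34  19 417] (np.float64(116.5), np.float64(234.0)) [ 0.5951 -0.0837] wid 0.0216
[  63    0   40   31 1032] (np.float64(182.5), np.float64(240.0)) [ 0.5923 -0.0421] wid 0.0255
[129   0  35  31 891] (np.float64(246.0), np.float64(240.0)) [ 0.5857 -0.0021] wid 0.0224
[194   0  32  31 862] (np.float64(309.5), np.float64(240.0)) [0.5791 0.0379] wid 0.0204
[154  31  16  24 254] (np.float64(261.5), np.float64(267.5)) [0.6031 0.01  ] wid 0.0105
[263  31  16  24 254] (np.float64(370.5), np.float64(267.5)) [0.5915 0.0804] wid 0.0105
[177  32  12  23 217] (np.float64(282.5), np.float64(268.0)) [0.6012 0.0236] wid 0.0079
[244  33  11  22 207] (np.float64(349.0), np.float64(268.5)) [0.5945 0.0666] wid 0.0072
[0.58029231 0.04157914 0.13047562] [-0.0788 -0.0135]
-63 [178.1 237.5]
-21 [244.  237.5]
21 [309.9 237.4]
```

Call:
play_rows(
  series=[
    {"dx": -3, "dy": -2.5, "dz": 0, "turn": 0, "fingers": 0.275},
    {"dx": 0, "dy": 0, "dz": 0, "turn": 0, "fingers": 0.275},
    {"dx": 0, "dy": 0, "dz": -8, "turn": 0, "fingers": 0.275},
    {"dx": 0, "dy": 0, "dz": -8, "turn": 0, "fingers": 0.275},
    {"dx": 0, "dy": 0, "dz": -6, "turn": 0, "fingers": 0.275},
    {"dx": 0, "dy": 0, "dz": 0, "turn": 0, "fingers": 0.275},
    {"dx": 0, "dy": 0, "dz": 0, "turn": 0, "fingers": 0.275},
  ],
)

```text
clock: 16.52
position: [0.575, 0.0383, 0.1054]
ee_rot: [-0.027, 0.646, 0.762, -0.032]
contact_force: [0.3, -0.6, -0.9]
width: 0.0307
```

Call:
play_rows(
  series=[
    {"dx": 0, "dy": 0, "dz": -6, "turn": 0, "fingers": 0.275},
    {"dx": 0, "dy": 0, "dz": -6, "turn": 0, "fingers": 0.275},
    {"dx": 0, "dy": 0, "dz": -6, "turn": 0, "fingers": 0.275},
    {"dx": 0, "dy": 0, "dz": 0, "turn": 0, "fingers": 0.275},
  ],
)

```text
clock: 16.85
position: [0.5751, 0.0384, 0.0853]
ee_rot: [-0.027, 0.646, 0.762, -0.032]
contact_force: [-0.4, 0.9, 0.4]
width: 0.0311
```

Call:
play_rows(
  series=[
    {"dx": 2, "dy": 0, "dz": -4, "turn": 0, "fingers": 0.275},
    {"dx": 0, "dy": 0, "dz": -4, "turn": 0, "fingers": 0.275},
    {"dx": 0, "dy": 0, "dz": 0, "turn": 0, "fingers": 0.275},
    {"dx": 0, "dy": 0, "dz": 0, "turn": 0, "fingers": 1},
    {"dx": 0, "dy": 0, "dz": 0, "turn": 0, "fingers": 1},
    {"dx": 0, "dy": 0, "dz": 0, "turn": 0, "fingers": 1},
    {"dx": 0, "dy": 0, "dz": 0, "turn": 0, "fingers": 1},
    {"dx": 0, "dy": 0, "dz": 0, "turn": 0, "fingers": 1},
  ],
)

```text
clock: 17.52
position: [0.5778, 0.0367, 0.0767]
ee_rot: [-0.026, 0.646, 0.763, -0.033]
contact_force: [0.0, -0.8, -1.4]
width: 0.0227
```

Call:
play_rows(
  series=[
    {"dx": -12, "dy": -2, "dz": 0, "turn": 0, "fingers": 1},
    {"dx": -12, "dy": -2, "dz": 0, "turn": 0, "fingers": 1},
  ],
)

```text
clock: 17.68
position: [0.5711, 0.0353, 0.0778]
ee_rot: [-0.013, 0.647, 0.762, -0.018]
contact_force: [16.8, 5.8, -13.2]
width: 0.0227
```

Call:
play_rows(
  series=[
    {"dx": -10, "dy": -1.6, "dz": 0, "turn": 0, "fingers": 1},
  ],
)

```text
clock: 17.77
position: [0.5705, 0.0353, 0.0782]
ee_rot: [-0.006, 0.648, 0.762, -0.01]
contact_force: [17.6, 4.5, -17.2]
width: 0.0227
```

Call:
play_rows(
  series=[
    {"dx": -10, "dy": -1.6, "dz": 0, "turn": 0, "fingers": 1},
  ],
)

```text
clock: 17.85
position: [0.57, 0.0351, 0.0785]
ee_rot: [0.001, 0.648, 0.761, -0.002]
contact_force: [15.8, 4.3, -16.8]
width: 0.0223
```

Call:
play_rows(
  series=[
    {"dx": 12, "dy": 2, "dz": 0.5, "turn": 0, "fingers": 1},
    {"dx": 11, "dy": 1.8, "dz": 0.5, "turn": 0, "fingers": 1},
    {"dx": 9, "dy": 1.5, "dz": 0.5, "turn": 0, "fingers": 1},
  ],
)

```text
clock: 18.1
position: [0.5852, 0.0378, 0.0796]
ee_rot: [-0.011, 0.647, 0.762, -0.016]
contact_force: [-16.7, -5.7, 9.7]
width: 0.0228
```

Call:
play_rows(
  series=[
    {"dx": -12, "dy": -2, "dz": 0.3, "turn": 0, "fingers": 1},
    {"dx": -11, "dy": -1.8, "dz": 0.3, "turn": 0, "fingers": 1},
    {"dx": -10, "dy": -1.6, "dz": 0, "turn": 0, "fingers": 1},
  ],
)

```text
clock: 18.35
position: [0.5714, 0.0352, 0.0824]
ee_rot: [0.003, 0.648, 0.761, -0.0]
contact_force: [18.9, 6.1, -16.8]
width: 0.0223
```

Call:
play_rows(
  series=[
    {"dx": 12, "dy": 2, "dz": 1, "turn": 0, "fingers": 1},
    {"dx": 11, "dy": 1.8, "dz": 1, "turn": 0, "fingers": 1},
    {"dx": 9, "dy": 1.5, "dz": 1, "turn": 0, "fingers": 1},
  ],
)

```text
clock: 18.6
position: [0.5872, 0.0384, 0.0845]
ee_rot: [-0.008, 0.647, 0.762, -0.014]
contact_force: [-13.5, -5.6, 3.6]
width: 0.0226
```

Call:
play_rows(
  series=[
    {"dx": -12, "dy": -2, "dz": 0.2, "turn": 0, "fingers": 1},
    {"dx": -11, "dy": -1.8, "dz": 0.2, "turn": 0, "fingers": 1},
    {"dx": -10, "dy": -1.6, "dz": 0, "turn": 0, "fingers": 1},
  ],
)

```text
clock: 18.85
position: [0.5717, 0.0354, 0.0875]
ee_rot: [0.005, 0.648, 0.761, 0.001]
contact_force: [12.2, 3.0, -9.5]
width: 0.0228
```

Call:
play_rows(
  series=[
    {"dx": 12, "dy": 2, "dz": 1, "turn": 0, "fingers": 1},
    {"dx": 10, "dy": 1.6, "dz": 1, "turn": 0, "fingers": 1},
    {"dx": 8, "dy": 1.3, "dz": 1, "turn": 0, "fingers": 1},
  ],
)

```text
clock: 19.1
position: [0.5852, 0.0381, 0.0893]
ee_rot: [-0.007, 0.647, 0.762, -0.013]
contact_force: [-12.8, -4.8, 4.4]
width: 0.0226
```

Call:
play_rows(
  series=[
    {"dx": -12, "dy": -2, "dz": 0.2, "turn": 0, "fingers": 1},
    {"dx": -10, "dy": -1.6, "dz": 0.2, "turn": 0, "fingers": 1},
  ],
)

```text
clock: 19.27
position: [0.5694, 0.0353, 0.091]
ee_rot: [-0.003, 0.647, 0.762, -0.008]
contact_force: [-1.3, 0.2, -0.3]
width: 0.0229
```

Call:
play_rows(
  series=[
    {"dx": 10, "dy": 1.6, "dz": 1, "turn": 0, "fingers": 1},
    {"dx": 10, "dy": 1.6, "dz": 1, "turn": 0, "fingers": 1},
  ],
)

```text
clock: 19.43
position: [0.5815, 0.038, 0.0936]
ee_rot: [-0.007, 0.647, 0.762, -0.013]
contact_force: [-12.8, -3.0, 13.8]
width: 0.0225
```

Call:
play_rows(
  series=[
    {"dx": -10, "dy": -1.6, "dz": 0.5, "turn": 0, "fingers": 1},
    {"dx": -8, "dy": -1.3, "dz": 0.5, "turn": 0, "fingers": 1},
  ],
)

```text
clock: 19.6
position: [0.5641, 0.0352, 0.0952]
ee_rot: [-0.007, 0.647, 0.763, -0.013]
contact_force: [-0.2, 0.0, -0.9]
width: 0.0226
```

Call:
play_rows(
  series=[
    {"dx": 10, "dy": 1.6, "dz": 1, "turn": 0, "fingers": 1},
    {"dx": 5, "dy": 0.8, "dz": 1, "turn": 0, "fingers": 1},
  ],
)

```text
clock: 19.77
position: [0.5764, 0.0377, 0.0973]
ee_rot: [-0.008, 0.647, 0.762, -0.014]
contact_force: [-0.1, -0.4, 0.6]
width: 0.0227
```

Call:
play_rows(
  series=[
    {"dx": 0, "dy": 0, "dz": 2, "turn": 0, "fingers": 1},
    {"dx": 0, "dy": 0, "dz": 3, "turn": 0, "fingers": 1},
  ],
)

```text
clock: 19.93
position: [0.578, 0.038, 0.1023]
ee_rot: [-0.008, 0.647, 0.762, -0.013]
contact_force: [-0.6, -0.1, -0.6]
width: 0.0227
```

Call:
play_rows(
  series=[
    {"dx": 0, "dy": 0, "dz": 4, "turn": 0, "fingers": 1},
    {"dx": 0, "dy": 0, "dz": 8, "turn": 0, "fingers": 1},
    {"dx": 0, "dy": 0, "dz": 10, "turn": 0, "fingers": 1},
    {"dx": 0, "dy": 0, "dz": 10, "turn": 0, "fingers": 1},
    {"dx": 0, "dy": 0, "dz": 10, "turn": 0, "fingers": 1},
    {"dx": 0, "dy": 0, "dz": 10, "turn": 0, "fingers": 1},
    {"dx": 0, "dy": 0, "dz": 10, "turn": 0, "fingers": 1},
    {"dx": 0, "dy": 0, "dz": 10, "turn": 0, "fingers": 1},
    {"dx": 0, "dy": 0, "dz": 0, "turn": 0, "fingers": 1},
  ],
)

```text
clock: 20.68
position: [0.5796, 0.0381, 0.1845]
ee_rot: [-0.006, 0.647, 0.762, -0.012]
contact_force: [0.4, 0.4, -0.8]
width: 0.0225
```

```bash
python3 tray.py; python3 -c "
from h import *
s=get_state();print(tilt(s))"
```

```text
tray [0.473 0.318] yaw 0.198 [np.float64(0.156), np.float64(0.208)] p 0.72
TCP [0.5785 0.0381 0.1824] w 0.0224 F [-0.4 -0.4 -0.9] t 20.7833
45 -30 [523. 297.] move [-56. 259.]
45 30 [511. 356.] move [-68. 318.]
-45 -30 [434. 279.] move [-144.  241.]
-45 30 [422. 338.] move [-156.  300.]
[-0.0268 -0.01  ]
```

Call:
play_rows(
  series=[
    {"dx": -2.5, "dy": 13, "dz": 0, "turn": 0, "fingers": 1},
    {"dx": -2.5, "dy": 13, "dz": 0, "turn": 0, "fingers": 1},
    {"dx": -2.5, "dy": 13, "dz": 0, "turn": 0, "fingers": 1},
    {"dx": -2.5, "dy": 13, "dz": 0, "turn": 0, "fingers": 1},
    {"dx": -2.5, "dy": 13, "dz": 0, "turn": 0, "fingers": 1},
    {"dx": -2.5, "dy": 13, "dz": 0, "turn": 0, "fingers": 1},
    {"dx": -2.5, "dy": 13, "dz": 0, "turn": 0, "fingers": 1},
    {"dx": -2.5, "dy": 13, "dz": 0, "turn": 0, "fingers": 1},
    {"dx": -2.5, "dy": 13, "dz": 0, "turn": 0, "fingers": 1},
    {"dx": -2.5, "dy": 13, "dz": 0, "turn": 0, "fingers": 1},
    {"dx": -2.5, "dy": 13, "dz": 0, "turn": 0, "fingers": 1},
    {"dx": -2.5, "dy": 13, "dz": 0, "turn": 0, "fingers": 1},
    {"dx": -2.5, "dy": 13, "dz": 0, "turn": 0, "fingers": 1},
    {"dx": -2.5, "dy": 13, "dz": 0, "turn": 0, "fingers": 1},
    {"dx": -2.5, "dy": 13, "dz": 0, "turn": 0, "fingers": 1},
    {"dx": -2.5, "dy": 13, "dz": 0, "turn": 0, "fingers": 1},
    {"dx": -2.5, "dy": 13, "dz": 0, "turn": 0, "fingers": 1},
    {"dx": -2.5, "dy": 13, "dz": 0, "turn": 0, "fingers": 1},
    {"dx": 0, "dy": 0, "dz": 0, "turn": 0, "fingers": 1},
    {"dx": 0, "dy": 0, "dz": 0, "turn": 0, "fingers": 1},
  ],
)

```text
clock: 22.45
position: [0.5114, 0.3095, 0.1715]
ee_rot: [-0.017, 0.64, 0.768, -0.02]
contact_force: [0.4, -0.2, -0.1]
width: 0.0227
```

Call:
play_rows(
  series=[
    {"dx": 3, "dy": -3, "dz": -15, "turn": 0, "fingers": 1},
    {"dx": 3, "dy": -3, "dz": -15, "turn": 0, "fingers": 1},
    {"dx": 2, "dy": -3, "dz": -15, "turn": 0, "fingers": 1},
    {"dx": 0, "dy": 0, "dz": -15, "turn": 0, "fingers": 1},
    {"dx": 0, "dy": 0, "dz": -15, "turn": 0, "fingers": 1},
    {"dx": 0, "dy": 0, "dz": -12, "turn": 0, "fingers": 1},
    {"dx": 0, "dy": 0, "dz": -8, "turn": 0, "fingers": 1},
    {"dx": 0, "dy": 0, "dz": 0, "turn": 0, "fingers": 1},
    {"dx": 0, "dy": 0, "dz": 0, "turn": 0, "fingers": 1},
  ],
)

```text
clock: 23.2
position: [0.5171, 0.2986, 0.0724]
ee_rot: [-0.016, 0.639, 0.769, -0.022]
contact_force: [0.2, 0.0, -0.7]
width: 0.0229
```

Call:
play_rows(
  series=[
    {"dx": 1, "dy": 0, "dz": -7, "turn": 0, "fingers": 1},
    {"dx": 1, "dy": 0, "dz": -7, "turn": 0, "fingers": 1},
    {"dx": 1, "dy": 0, "dz": -5, "turn": 0, "fingers": 1},
    {"dx": 0, "dy": 0, "dz": -4, "turn": 0, "fingers": 1},
    {"dx": 0, "dy": 0, "dz": 0, "turn": 0, "fingers": 1},
  ],
)

```text
clock: 23.62
position: [0.522, 0.2991, 0.0497]
ee_rot: [-0.015, 0.639, 0.769, -0.02]
contact_force: [-0.2, 0.4, 0.4]
width: 0.0226
```

Call:
play_rows(
  series=[
    {"dx": 0, "dy": 0, "dz": -2, "turn": 0, "fingers": 1},
    {"dx": 0, "dy": 0, "dz": 0, "turn": 0, "fingers": 1},
  ],
)

```text
clock: 23.78
position: [0.5221, 0.2991, 0.0474]
ee_rot: [-0.015, 0.639, 0.769, -0.02]
contact_force: [0.4, -0.3, -0.4]
width: 0.0227
```

Call:
play_rows(
  series=[
    {"dx": 0, "dy": 0, "dz": -3, "turn": 0, "fingers": 1},
    {"dx": 0, "dy": 0, "dz": 0, "turn": 0, "fingers": 1},
    {"dx": 0, "dy": 0, "dz": 0, "turn": 0, "fingers": 0.2},
    {"dx": 0, "dy": 0, "dz": 0, "turn": 0, "fingers": 0.2},
    {"dx": 0, "dy": 0, "dz": 0, "turn": 0, "fingers": 0.2},
    {"dx": 0, "dy": 0, "dz": 0, "turn": 0, "fingers": 0.2},
    {"dx": 0, "dy": 0, "dz": 10, "turn": 0, "fingers": 0.2},
    {"dx": 0, "dy": 0, "dz": 15, "turn": 0, "fingers": 0.2},
    {"dx": 0, "dy": 0, "dz": 15, "turn": 0, "fingers": 0.2},
    {"dx": 0, "dy": 0, "dz": 15, "turn": 0, "fingers": 0.2},
    {"dx": 0, "dy": 0, "dz": 15, "turn": 0, "fingers": 0.2},
    {"dx": 0, "dy": 0, "dz": 15, "turn": 0, "fingers": 0.2},
    {"dx": 0, "dy": 0, "dz": 0, "turn": 0, "fingers": 0.2},
  ],
)

```text
clock: 24.87
position: [0.522, 0.2992, 0.1371]
ee_rot: [-0.014, 0.639, 0.769, -0.019]
contact_force: [0.3, -0.1, 0.3]
width: 0.0344
```

Call:
play_rows(
  series=[
    {"dx": 2.5, "dy": -14, "dz": 1, "turn": 0, "fingers": 0.275},
    {"dx": 2.5, "dy": -14, "dz": 1, "turn": 0, "fingers": 0.275},
    {"dx": 2.5, "dy": -14, "dz": 1, "turn": 0, "fingers": 0.275},
    {"dx": 2.5, "dy": -14, "dz": 1, "turn": 0, "fingers": 0.275},
    {"dx": 2.5, "dy": -14, "dz": 1, "turn": 0, "fingers": 0.275},
    {"dx": 2.5, "dy": -14, "dz": 1, "turn": 0, "fingers": 0.275},
    {"dx": 2.5, "dy": -14, "dz": 1, "turn": 0, "fingers": 0.275},
    {"dx": 2.5, "dy": -14, "dz": 1, "turn": 0, "fingers": 0.275},
    {"dx": 2.5, "dy": -14, "dz": 1, "turn": 0, "fingers": 0.275},
    {"dx": 2.5, "dy": -14, "dz": 1, "turn": 0, "fingers": 0.275},
    {"dx": 2.5, "dy": -14, "dz": 1, "turn": 0, "fingers": 0.275},
    {"dx": 2.5, "dy": -14, "dz": 1, "turn": 0, "fingers": 0.275},
    {"dx": 2.5, "dy": -14, "dz": 1, "turn": 0, "fingers": 0.275},
    {"dx": 2.5, "dy": -14, "dz": 1, "turn": 0, "fingers": 0.275},
    {"dx": 2.5, "dy": -14, "dz": 1, "turn": 0, "fingers": 0.275},
    {"dx": 2.5, "dy": -14, "dz": 1, "turn": 0, "fingers": 0.275},
    {"dx": 2.5, "dy": -14, "dz": 1, "turn": 0, "fingers": 0.275},
    {"dx": 2.5, "dy": -14, "dz": 1, "turn": 0, "fingers": 0.275},
    {"dx": 0, "dy": 0, "dz": 0, "turn": 0, "fingers": 0.275},
    {"dx": 0, "dy": 0, "dz": 0, "turn": 0, "fingers": 0.275},
  ],
)

```text
clock: 26.53
position: [0.5552, 0.0046, 0.1414]
ee_rot: [-0.024, 0.645, 0.763, -0.033]
contact_force: [-0.9, -0.2, -0.6]
width: 0.0308
```

```bash
cat > go.py <<'E'
from h import *
import sys
s=get_state();C=np.array([.5806,.0172]);y=np.array([-.164,.986])
T=C+y*float(sys.argv[1])/1e3
print(s["position"].round(4),tilt(s),s["contact_force"].round(1),round(s["width"],4),"move",((T-s["position"][:2])*1e3).round(1))
E
python3 go.py -21; python3 tray.py|head -1
```

```text
[0.5552 0.0046 0.1414] [-0.0798 -0.0195] [-0.9 -0.2 -0.6] 0.0308 move [28.8 -8.1]
tray [0.473 0.317] yaw 0.198 [np.float64(0.15), np.float64(0.206)] p 0.85
```

Call:
play_rows(
  series=[
    {"dx": 6, "dy": -1.5, "dz": -2, "turn": 0, "fingers": 0.275},
    {"dx": 6, "dy": -1.5, "dz": -2, "turn": 0, "fingers": 0.275},
    {"dx": 6, "dy": -1.5, "dz": -2, "turn": 0, "fingers": 0.275},
    {"dx": 5, "dy": -1.5, "dz": -2, "turn": 0, "fingers": 0.275},
    {"dx": 3, "dy": 0, "dz": -2, "turn": 0, "fingers": 0.275},
    {"dx": 0, "dy": 0, "dz": 0, "turn": 0, "fingers": 0.275},
    {"dx": 0, "dy": 0, "dz": 0, "turn": 0, "fingers": 0.275},
  ],
)

```text
clock: 27.22
position: [0.5841, 0.0021, 0.1295]
ee_rot: [-0.025, 0.643, 0.765, -0.033]
contact_force: [-0.5, -0.6, -0.7]
width: 0.031
```

```bash
python3 go.py -21; python3 caps.py 100 400 225 280 100
```

```text
[0.5841 0.0021 0.1295] [-0.08   -0.0186] [-0.5 -0.6 -0.7] 0.031 move [-0.1 -5.6]
TCP [0.5841 0.0021 0.1295] yaw 0.1734 w 0.031 F [-0.5 -0.6 -0.7] t 27.2167
[   0    0   91   55 3951] (np.float64(145.0), np.float64(252.0)) [ 0.6088 -0.1046] wid 0.0587
[ 126    0   35   36 1003] (np.float64(243.0), np.float64(242.5)) [ 0.5914 -0.0432] wid 0.0223
[189   0  34  37 984] (np.float64(305.5), np.float64(243.0)) [ 0.5848 -0.0039] wid 0.0217
[154  31  16  24 263] (np.float64(261.5), np.float64(267.5)) [ 0.6066 -0.0294] wid 0.0104
[177  31  12  24 234] (np.float64(282.5), np.float64(267.5)) [ 0.6042 -0.0159] wid 0.0078
[244  31  11  24 230] (np.float64(349.0), np.float64(267.5)) [0.5967 0.0267] wid 0.0072
[263  31  17  24 267] (np.float64(371.0), np.float64(267.5)) [0.5942 0.0408] wid 0.011
```

Call:
play_rows(
  series=[
    {"dx": 0.5, "dy": -4, "dz": 0, "turn": -0.008, "fingers": 0.275},
    {"dx": 0, "dy": 0, "dz": 0, "turn": 0, "fingers": 0.275},
    {"dx": 0, "dy": 0, "dz": -8, "turn": 0, "fingers": 0.275},
    {"dx": 0, "dy": 0, "dz": -8, "turn": 0, "fingers": 0.275},
    {"dx": 0, "dy": 0, "dz": -6, "turn": 0, "fingers": 0.275},
    {"dx": 0, "dy": 0, "dz": 0, "turn": 0, "fingers": 0.275},
    {"dx": 0, "dy": 0, "dz": 0, "turn": 0, "fingers": 0.275},
  ],
)

```text
clock: 27.85
position: [0.5832, -0.0021, 0.1052]
ee_rot: [-0.025, 0.646, 0.762, -0.033]
contact_force: [0.5, -0.2, -0.6]
width: 0.0312
```

```bash
python3 go.py -21
```

```text
[ 0.5832 -0.0021  0.1052] [-0.0814 -0.0178] [ 0.5 -0.2 -0.6] 0.0312 move [ 0.8 -1.4]
```

Call:
play_rows(
  series=[
    {"dx": 0.8, "dy": -0.5, "dz": -6, "turn": 0, "fingers": 0.275},
    {"dx": 0, "dy": 0, "dz": -6, "turn": 0, "fingers": 0.275},
    {"dx": 0, "dy": 0, "dz": -6, "turn": 0, "fingers": 0.275},
    {"dx": 0, "dy": 0, "dz": -5, "turn": 0, "fingers": 0.275},
    {"dx": 0, "dy": 0, "dz": -2, "turn": 0, "fingers": 0.275},
    {"dx": 0, "dy": 0, "dz": 0, "turn": 0, "fingers": 0.275},
  ],
)

```text
clock: 28.35
position: [0.5838, -0.0025, 0.0771]
ee_rot: [-0.026, 0.646, 0.762, -0.033]
contact_force: [0.4, -0.8, -0.0]
width: 0.031
```

Call:
play_rows(
  series=[
    {"dx": 0, "dy": 0, "dz": 0, "turn": 0, "fingers": 1},
    {"dx": 0, "dy": 0, "dz": 0, "turn": 0, "fingers": 1},
    {"dx": 0, "dy": 0, "dz": 0, "turn": 0, "fingers": 1},
    {"dx": 0, "dy": 0, "dz": 0, "turn": 0, "fingers": 1},
    {"dx": 0, "dy": 0, "dz": 0, "turn": 0, "fingers": 1},
  ],
)

```text
clock: 28.77
position: [0.5843, -0.0046, 0.0775]
ee_rot: [-0.024, 0.646, 0.762, -0.035]
contact_force: [0.3, -0.1, 0.0]
width: 0.0225
```

Call:
play_rows(
  series=[
    {"dx": -12, "dy": -2, "dz": 0, "turn": 0, "fingers": 1},
    {"dx": -12, "dy": -2, "dz": 0, "turn": 0, "fingers": 1},
    {"dx": -10, "dy": -1.6, "dz": 0, "turn": 0, "fingers": 1},
    {"dx": -10, "dy": -1.6, "dz": 0, "turn": 0, "fingers": 1},
  ],
)

```text
clock: 29.1
position: [0.5761, -0.0063, 0.0793]
ee_rot: [0.002, 0.649, 0.761, -0.004]
contact_force: [16.3, 4.0, -16.8]
width: 0.0226
```

Call:
play_rows(
  series=[
    {"dx": 12, "dy": 2, "dz": 0.5, "turn": 0, "fingers": 1},
    {"dx": 11, "dy": 1.8, "dz": 0.5, "turn": 0, "fingers": 1},
    {"dx": 9, "dy": 1.5, "dz": 0.5, "turn": 0, "fingers": 1},
  ],
)

```text
clock: 29.35
position: [0.5914, -0.0035, 0.0805]
ee_rot: [-0.009, 0.647, 0.762, -0.018]
contact_force: [-16.1, -6.2, 7.7]
width: 0.0222
```

Call:
play_rows(
  series=[
    {"dx": -12, "dy": -2, "dz": 0.3, "turn": 0, "fingers": 1},
    {"dx": -11, "dy": -1.8, "dz": 0.3, "turn": 0, "fingers": 1},
    {"dx": -10, "dy": -1.6, "dz": 0, "turn": 0, "fingers": 1},
  ],
)

```text
clock: 29.6
position: [0.5774, -0.0061, 0.083]
ee_rot: [0.005, 0.649, 0.761, -0.003]
contact_force: [19.4, 6.2, -16.6]
width: 0.0231
```

Same behaviour as before, so I'll carry on with the swings.

Call:
play_rows(
  series=[
    {"dx": 12, "dy": 2, "dz": 1, "turn": 0, "fingers": 1},
    {"dx": 11, "dy": 1.8, "dz": 1, "turn": 0, "fingers": 1},
    {"dx": 9, "dy": 1.5, "dz": 1, "turn": 0, "fingers": 1},
  ],
)

```text
clock: 29.85
position: [0.5942, -0.0032, 0.0837]
ee_rot: [-0.006, 0.647, 0.762, -0.016]
contact_force: [-11.8, -5.8, 1.5]
width: 0.0226
```

Call:
play_rows(
  series=[
    {"dx": -12, "dy": -2, "dz": 0.2, "turn": 0, "fingers": 1},
    {"dx": -11, "dy": -1.8, "dz": 0.2, "turn": 0, "fingers": 1},
    {"dx": -10, "dy": -1.6, "dz": 0, "turn": 0, "fingers": 1},
  ],
)

```text
clock: 30.1
position: [0.5794, -0.0063, 0.0868]
ee_rot: [0.008, 0.648, 0.761, -0.001]
contact_force: [16.1, 4.3, -18.3]
width: 0.0228
```

Call:
play_rows(
  series=[
    {"dx": 12, "dy": 2, "dz": 1, "turn": 0, "fingers": 1},
    {"dx": 10, "dy": 1.6, "dz": 1, "turn": 0, "fingers": 1},
    {"dx": 8, "dy": 1.3, "dz": 1, "turn": 0, "fingers": 1},
  ],
)

```text
clock: 30.35
position: [0.5948, -0.0027, 0.0877]
ee_rot: [-0.003, 0.647, 0.762, -0.013]
contact_force: [-12.1, -5.1, 2.8]
width: 0.0226
```

Call:
play_rows(
  series=[
    {"dx": -12, "dy": -2, "dz": 0.2, "turn": 0, "fingers": 1},
    {"dx": -10, "dy": -1.6, "dz": 0.2, "turn": 0, "fingers": 1},
  ],
)

```text
clock: 30.52
position: [0.5843, -0.0051, 0.09]
ee_rot: [0.005, 0.648, 0.762, -0.004]
contact_force: [12.3, 3.4, -12.0]
width: 0.0227
```

Call:
play_rows(
  series=[
    {"dx": 10, "dy": 1.6, "dz": 1, "turn": 0, "fingers": 1},
    {"dx": 10, "dy": 1.6, "dz": 1, "turn": 0, "fingers": 1},
  ],
)

```text
clock: 30.68
position: [0.5987, -0.002, 0.0919]
ee_rot: [0.002, 0.648, 0.762, -0.008]
contact_force: [-1.9, -0.2, 0.5]
width: 0.0226
```

Call:
play_rows(
  series=[
    {"dx": -10, "dy": -1.6, "dz": 0.5, "turn": 0, "fingers": 1},
    {"dx": -8, "dy": -1.3, "dz": 0.5, "turn": 0, "fingers": 1},
  ],
)

```text
clock: 30.85
position: [0.589, -0.0044, 0.0954]
ee_rot: [0.008, 0.648, 0.762, -0.002]
contact_force: [4.2, 1.1, 4.4]
width: 0.0223
```

Call:
play_rows(
  series=[
    {"dx": 10, "dy": 1.6, "dz": 1, "turn": 0, "fingers": 1},
    {"dx": 5, "dy": 0.8, "dz": 1, "turn": 0, "fingers": 1},
  ],
)

```text
clock: 31.02
position: [0.6024, -0.0019, 0.0989]
ee_rot: [0.009, 0.648, 0.762, -0.001]
contact_force: [0.3, 1.0, 0.2]
width: 0.0229
```

Call:
play_rows(
  series=[
    {"dx": -8, "dy": -1.3, "dz": 2, "turn": 0, "fingers": 1},
    {"dx": -6, "dy": -1, "dz": 3, "turn": 0, "fingers": 1},
    {"dx": 0, "dy": 0, "dz": 4, "turn": 0, "fingers": 1},
  ],
)

```text
clock: 31.27
position: [0.585, -0.0041, 0.1076]
ee_rot: [0.007, 0.648, 0.762, -0.002]
contact_force: [-0.6, -0.3, -0.3]
width: 0.0225
```

Call:
play_rows(
  series=[
    {"dx": 0, "dy": 0, "dz": 8, "turn": 0, "fingers": 1},
    {"dx": 0, "dy": 0, "dz": 10, "turn": 0, "fingers": 1},
    {"dx": 0, "dy": 0, "dz": 10, "turn": 0, "fingers": 1},
    {"dx": 0, "dy": 0, "dz": 10, "turn": 0, "fingers": 1},
    {"dx": 0, "dy": 0, "dz": 10, "turn": 0, "fingers": 1},
    {"dx": 0, "dy": 0, "dz": 10, "turn": 0, "fingers": 1},
    {"dx": 0, "dy": 0, "dz": 10, "turn": 0, "fingers": 1},
    {"dx": 0, "dy": 0, "dz": 0, "turn": 0, "fingers": 1},
  ],
)

```text
clock: 31.93
position: [0.5835, -0.0044, 0.1861]
ee_rot: [0.008, 0.648, 0.762, -0.001]
contact_force: [0.9, -0.1, -0.1]
width: 0.0226
```

```bash
python3 tray.py; python3 -c "
from h import *
s=get_state();print(tilt(s))
w=get_image('wrist')['pixels'][100:400,100:540];t=get_image('scene')['pixels'][100:400,180:480]
cv2.imwrite('pics/c7.png',np.hstack([w,t])[:,:,::-1])"
```

```text
tray [0.473 0.318] yaw 0.198 [np.float64(0.15), np.float64(0.207)] p 0.58
TCP [ 0.5824 -0.0043  0.184 ] w 0.0224 F [ 0.2 -0.2  0.2] t 32.0333
45 -30 [523. 298.] move [-60. 302.]
45 30 [511. 356.] move [-71. 361.]
-45 -30 [435. 280.] move [-148.  284.]
-45 30 [423. 339.] move [-160.  343.]
[ 0.0079 -0.0128]
```

View pics/c7.png

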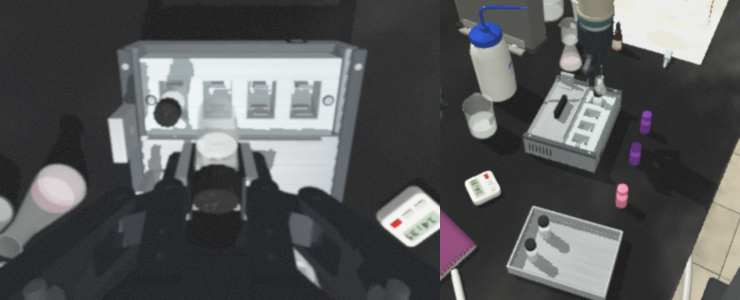

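Vial 2 is out, with a visible lean in the hand: cap at (218,190), body to (218,145). Two vials stand in the tray at (530,247) and (543,224), and the block is seated.

Call:
play_rows(
  series=[
    {"dx": -6.4, "dy": 13.5, "dz": 0, "turn": 0, "fingers": 1},
    {"dx": -6.4, "dy": 13.5, "dz": 0, "turn": 0, "fingers": 1},
    {"dx": -6.4, "dy": 13.5, "dz": 0, "turn": 0, "fingers": 1},
    {"dx": -6.4, "dy": 13.5, "dz": 0, "turn": 0, "fingers": 1},
    {"dx": -6.4, "dy": 13.5, "dz": 0, "turn": 0, "fingers": 1},
    {"dx": -6.4, "dy": 13.5, "dz": 0, "turn": 0, "fingers": 1},
    {"dx": -6.4, "dy": 13.5, "dz": 0, "turn": 0, "fingers": 1},
    {"dx": -6.4, "dy": 13.5, "dz": 0, "turn": 0, "fingers": 1},
    {"dx": -6.4, "dy": 13.5, "dz": 0, "turn": 0, "fingers": 1},
    {"dx": -6.4, "dy": 13.5, "dz": 0, "turn": 0, "fingers": 1},
    {"dx": -6.4, "dy": 13.5, "dz": 0, "turn": 0, "fingers": 1},
    {"dx": -6.4, "dy": 13.5, "dz": 0, "turn": 0, "fingers": 1},
    {"dx": -6.4, "dy": 13.5, "dz": 0, "turn": 0, "fingers": 1},
    {"dx": -6.4, "dy": 13.5, "dz": 0, "turn": 0, "fingers": 1},
    {"dx": -6.4, "dy": 13.5, "dz": 0, "turn": 0, "fingers": 1},
    {"dx": -6.4, "dy": 13.5, "dz": 0, "turn": 0, "fingers": 1},
    {"dx": -6.4, "dy": 13.5, "dz": 0, "turn": 0, "fingers": 1},
    {"dx": -6.4, "dy": 13.5, "dz": 0, "turn": 0, "fingers": 1},
    {"dx": 0, "dy": 0, "dz": 0, "turn": 0, "fingers": 1},
    {"dx": 0, "dy": 0, "dz": 0, "turn": 0, "fingers": 1},
  ],
)

```text
clock: 33.8
position: [0.4313, 0.2675, 0.1697]
ee_rot: [-0.009, 0.644, 0.765, -0.014]
contact_force: [0.4, -1.3, -0.2]
width: 0.0226
```

```bash
python3 tray.py
```

```text
tray [0.474 0.318] yaw 0.204 [np.float64(0.15), np.float64(0.207)] p 0.82
TCP [0.4318 0.2669 0.1698] w 0.0226 F [-1.1  0.6 -0.7] t 33.9
45 -30 [525. 298.] move [93. 31.]
45 30 [512. 357.] move [80. 90.]
-45 -30 [436. 280.] move [ 5. 13.]
-45 30 [424. 338.] move [-8. 72.]
```

Call:
play_rows(
  series=[
    {"dx": 5, "dy": 4, "dz": -14, "turn": 0, "fingers": 1},
    {"dx": 5, "dy": 4, "dz": -14, "turn": 0, "fingers": 1},
    {"dx": 4, "dy": 4, "dz": -14, "turn": 0, "fingers": 1},
    {"dx": 2, "dy": 2, "dz": -14, "turn": 0, "fingers": 1},
    {"dx": 0, "dy": 0, "dz": -14, "turn": 0, "fingers": 1},
    {"dx": 0, "dy": 0, "dz": -12, "turn": 0, "fingers": 1},
    {"dx": 0, "dy": 0, "dz": -10, "turn": 0, "fingers": 1},
    {"dx": 0, "dy": 0, "dz": 0, "turn": 0, "fingers": 1},
  ],
)

```text
clock: 34.57
position: [0.4517, 0.2765, 0.0749]
ee_rot: [-0.007, 0.647, 0.763, -0.013]
contact_force: [-0.3, 1.2, 0.2]
width: 0.0229
```

Call:
play_rows(
  series=[
    {"dx": 0, "dy": 0, "dz": -6, "turn": 0, "fingers": 1},
    {"dx": 0, "dy": 0, "dz": -6, "turn": 0, "fingers": 1},
    {"dx": 0, "dy": 0, "dz": -4, "turn": 0, "fingers": 1},
    {"dx": 0, "dy": 0, "dz": 0, "turn": 0, "fingers": 1},
  ],
)

```text
clock: 34.9
position: [0.4532, 0.2752, 0.0584]
ee_rot: [-0.006, 0.648, 0.762, -0.012]
contact_force: [-0.1, -0.2, 0.1]
width: 0.0226
```

Call:
play_rows(
  series=[
    {"dx": 0, "dy": 3, "dz": -5, "turn": 0, "fingers": 1},
    {"dx": 0, "dy": 2, "dz": -4, "turn": 0, "fingers": 1},
    {"dx": 0, "dy": 0, "dz": -3, "turn": 0, "fingers": 1},
    {"dx": 0, "dy": 0, "dz": 0, "turn": 0, "fingers": 1},
  ],
)

```text
clock: 35.23
position: [0.4541, 0.2811, 0.0463]
ee_rot: [-0.005, 0.648, 0.762, -0.011]
contact_force: [-0.1, -0.1, -0.3]
width: 0.0229
```

Call:
play_rows(
  series=[
    {"dx": -5, "dy": -1, "dz": -2, "turn": 0, "fingers": 1},
    {"dx": -5, "dy": -1, "dz": -2, "turn": 0, "fingers": 1},
    {"dx": 0, "dy": 0, "dz": 0, "turn": 0, "fingers": 1},
  ],
)

```text
clock: 35.48
position: [0.4527, 0.2817, 0.0465]
ee_rot: [0.0, 0.647, 0.763, -0.002]
contact_force: [0.1, 0.4, 0.5]
width: 0.0227
```

Call:
play_rows(
  series=[
    {"dx": 0, "dy": 0, "dz": 0, "turn": 0, "fingers": 0.2},
    {"dx": 0, "dy": 0, "dz": 0, "turn": 0, "fingers": 0.2},
    {"dx": 0, "dy": 0, "dz": 0, "turn": 0, "fingers": 0.2},
    {"dx": 0, "dy": 0, "dz": 0, "turn": 0, "fingers": 0.2},
    {"dx": 0, "dy": 0, "dz": 10, "turn": 0, "fingers": 0.2},
    {"dx": 0, "dy": 0, "dz": 15, "turn": 0, "fingers": 0.2},
    {"dx": 0, "dy": 0, "dz": 15, "turn": 0, "fingers": 0.2},
    {"dx": 0, "dy": 0, "dz": 15, "turn": 0, "fingers": 0.2},
    {"dx": 0, "dy": 0, "dz": 15, "turn": 0, "fingers": 0.2},
    {"dx": 0, "dy": 0, "dz": 15, "turn": 0, "fingers": 0.2},
    {"dx": 0, "dy": 0, "dz": 0, "turn": 0, "fingers": 0.2},
  ],
)

```text
clock: 36.4
position: [0.4488, 0.2807, 0.1362]
ee_rot: [-0.002, 0.647, 0.763, -0.006]
contact_force: [0.2, 0.8, -1.2]
width: 0.0341
```

Call:
play_rows(
  series=[
    {"dx": 6.5, "dy": -14, "dz": 1, "turn": 0, "fingers": 0.275},
    {"dx": 6.5, "dy": -14, "dz": 1, "turn": 0, "fingers": 0.275},
    {"dx": 6.5, "dy": -14, "dz": 1, "turn": 0, "fingers": 0.275},
    {"dx": 6.5, "dy": -14, "dz": 1, "turn": 0, "fingers": 0.275},
    {"dx": 6.5, "dy": -14, "dz": 1, "turn": 0, "fingers": 0.275},
    {"dx": 6.5, "dy": -14, "dz": 1, "turn": 0, "fingers": 0.275},
    {"dx": 6.5, "dy": -14, "dz": 1, "turn": 0, "fingers": 0.275},
    {"dx": 6.5, "dy": -14, "dz": 1, "turn": 0, "fingers": 0.275},
    {"dx": 6.5, "dy": -14, "dz": 1, "turn": 0, "fingers": 0.275},
    {"dx": 6.5, "dy": -14, "dz": 1, "turn": 0, "fingers": 0.275},
    {"dx": 6.5, "dy": -14, "dz": 1, "turn": 0, "fingers": 0.275},
    {"dx": 6.5, "dy": -14, "dz": 1, "turn": 0, "fingers": 0.275},
    {"dx": 6.5, "dy": -14, "dz": 1, "turn": 0, "fingers": 0.275},
    {"dx": 6.5, "dy": -14, "dz": 1, "turn": 0, "fingers": 0.275},
    {"dx": 6.5, "dy": -14, "dz": 1, "turn": 0, "fingers": 0.275},
    {"dx": 6.5, "dy": -14, "dz": 1, "turn": 0, "fingers": 0.275},
    {"dx": 6.5, "dy": -14, "dz": 1, "turn": 0, "fingers": 0.275},
    {"dx": 6.5, "dy": -14, "dz": 1, "turn": 0, "fingers": 0.275},
    {"dx": 0, "dy": 0, "dz": 0, "turn": 0, "fingers": 0.275},
    {"dx": 0, "dy": 0, "dz": 0, "turn": 0, "fingers": 0.275},
  ],
)

```text
clock: 38.07
position: [0.5614, 0.0164, 0.146]
ee_rot: [-0.009, 0.646, 0.763, -0.011]
contact_force: [0.6, 1.0, -0.0]
width: 0.0311
```

```bash
python3 go.py -63; python3 tray.py|head -1; python3 -c "
from h import *
for v in('top','scene'):
  im=get_image(v)
  for m in masks_of(im,'vial_1_mid'):print(v,m['xy'],round(m['p'],2),m['region'].sum(),ray(cam(im),m['xy'],.03).round(3))"
```

```text
[0.5614 0.0164 0.146 ] [-0.0288 -0.0057] [ 0.6  1.  -0. ] 0.0311 move [ 29.5 -61.3]
tray [0.473 0.318] yaw 0.198 [np.float64(0.154), np.float64(0.207)] p 0.87
```

Call:
play_rows(
  series=[
    {"dx": 5, "dy": -10, "dz": -2, "turn": 0, "fingers": 0.275},
    {"dx": 5, "dy": -10, "dz": -2, "turn": 0, "fingers": 0.275},
    {"dx": 5, "dy": -10, "dz": -2, "turn": 0, "fingers": 0.275},
    {"dx": 5, "dy": -10, "dz": -2, "turn": 0, "fingers": 0.275},
    {"dx": 4, "dy": -10, "dz": -2, "turn": 0, "fingers": 0.275},
    {"dx": 3, "dy": -6, "dz": -2, "turn": 0, "fingers": 0.275},
    {"dx": 0, "dy": 0, "dz": 0, "turn": 0, "fingers": 0.275},
    {"dx": 0, "dy": 0, "dz": 0, "turn": 0, "fingers": 0.275},
    {"dx": 0, "dy": 0, "dz": 0, "turn": 0, "fingers": 0.275},
  ],
)

```text
clock: 39.12
position: [0.5916, -0.0455, 0.1328]
ee_rot: [-0.008, 0.645, 0.764, -0.011]
contact_force: [-0.4, -0.1, -0.0]
width: 0.0309
```

```bash
python3 go.py -63; python3 caps.py 200 400 210 270 100
```

```text
[ 0.5916 -0.0455  0.1328] [-0.0274 -0.0066] [-0.4 -0.1 -0. ] 0.0309 move [-0.6  0.6]
TCP [ 0.5916 -0.0455  0.1328] yaw 0.1676 w 0.0309 F [-0.4 -0.1 -0. ] t 39.1167
[   0    0   72   60 3199] (np.float64(235.5), np.float64(239.5)) [ 0.6005 -0.0962] wid 0.0466
[100  11  32  36 961] (np.float64(315.5), np.float64(238.5)) [ 0.5912 -0.0452] wid 0.0207
[ 58  42  13  18 174] (np.float64(264.0), np.float64(260.5)) [ 0.6125 -0.0762] wid 0.0086
[ 79  45  10  15 136] (np.float64(283.5), np.float64(262.0)) [ 0.6114 -0.0633] wid 0.0066
[144  45  10  15 136] (np.float64(348.5), np.float64(262.0)) [ 0.6043 -0.0208] wid 0.0066
[162  45  14  15 164] (np.float64(368.5), np.float64(262.0)) [ 0.6021 -0.0078] wid 0.0093
```

Call:
play_rows(
  series=[
    {"dx": -0.5, "dy": 1.5, "dz": 0, "turn": 0, "fingers": 0.275},
    {"dx": 0, "dy": 0, "dz": -8, "turn": 0, "fingers": 0.275},
    {"dx": 0, "dy": 0, "dz": -8, "turn": 0, "fingers": 0.275},
    {"dx": 0, "dy": 0, "dz": -8, "turn": 0, "fingers": 0.275},
    {"dx": 0, "dy": 0, "dz": -6, "turn": 0, "fingers": 0.275},
    {"dx": 0, "dy": 0, "dz": 0, "turn": 0, "fingers": 0.275},
    {"dx": 0, "dy": 0, "dz": 0, "turn": 0, "fingers": 0.275},
  ],
)

```text
clock: 39.75
position: [0.5901, -0.042, 0.0999]
ee_rot: [-0.008, 0.644, 0.765, -0.012]
contact_force: [0.4, -0.5, 0.3]
width: 0.0314
```

```bash
python3 go.py -63
```

```text
[ 0.5901 -0.042   0.0999] [-0.0271 -0.0073] [ 0.4 -0.5  0.3] 0.0314 move [ 0.8 -2.9]
```

Call:
play_rows(
  series=[
    {"dx": 0.8, "dy": -2, "dz": -5, "turn": 0, "fingers": 0.275},
    {"dx": 0, "dy": 0, "dz": -6, "turn": 0, "fingers": 0.275},
    {"dx": 0, "dy": 0, "dz": -6, "turn": 0, "fingers": 0.275},
    {"dx": 0, "dy": 0, "dz": -3, "turn": 0, "fingers": 0.275},
    {"dx": 0, "dy": 0, "dz": 0, "turn": 0, "fingers": 0.275},
  ],
)

```text
clock: 40.17
position: [0.5907, -0.0438, 0.0776]
ee_rot: [-0.009, 0.644, 0.765, -0.011]
contact_force: [-0.5, -0.3, -0.1]
width: 0.031
```

Call:
play_rows(
  series=[
    {"dx": 0, "dy": 0, "dz": 0, "turn": 0, "fingers": 1},
    {"dx": 0, "dy": 0, "dz": 0, "turn": 0, "fingers": 1},
    {"dx": 0, "dy": 0, "dz": 0, "turn": 0, "fingers": 1},
    {"dx": 0, "dy": 0, "dz": 0, "turn": 0, "fingers": 1},
    {"dx": 0, "dy": 0, "dz": 0, "turn": 0, "fingers": 1},
  ],
)

```text
clock: 40.58
position: [0.5911, -0.0459, 0.078]
ee_rot: [-0.007, 0.644, 0.765, -0.013]
contact_force: [-0.5, -0.5, -0.8]
width: 0.0225
```

Call:
play_rows(
  series=[
    {"dx": -12, "dy": -2, "dz": 0, "turn": 0, "fingers": 1},
    {"dx": -12, "dy": -2, "dz": 0, "turn": 0, "fingers": 1},
    {"dx": -10, "dy": -1.6, "dz": 0, "turn": 0, "fingers": 1},
  ],
)

```text
clock: 40.83
position: [0.5807, -0.0475, 0.0803]
ee_rot: [0.01, 0.646, 0.763, 0.007]
contact_force: [14.5, 9.6, -5.5]
width: 0.0227
```

Call:
play_rows(
  series=[
    {"dx": 12, "dy": 2, "dz": 0.5, "turn": 0, "fingers": 1},
    {"dx": 11, "dy": 1.8, "dz": 0.5, "turn": 0, "fingers": 1},
    {"dx": 9, "dy": 1.5, "dz": 0.5, "turn": 0, "fingers": 1},
  ],
)

```text
clock: 41.08
position: [0.5987, -0.0432, 0.0808]
ee_rot: [-0.0, 0.645, 0.764, -0.004]
contact_force: [-14.8, -7.1, 7.2]
width: 0.0221
```

Call:
play_rows(
  series=[
    {"dx": -12, "dy": -2, "dz": 0.3, "turn": 0, "fingers": 1},
    {"dx": -11, "dy": -1.8, "dz": 0.3, "turn": 0, "fingers": 1},
    {"dx": -10, "dy": -1.6, "dz": 0, "turn": 0, "fingers": 1},
  ],
)

```text
clock: 41.33
position: [0.5829, -0.0465, 0.0824]
ee_rot: [0.013, 0.647, 0.763, 0.01]
contact_force: [16.0, 6.0, -16.5]
width: 0.0224
```

Call:
play_rows(
  series=[
    {"dx": 12, "dy": 2, "dz": 1, "turn": 0, "fingers": 1},
    {"dx": 11, "dy": 1.8, "dz": 1, "turn": 0, "fingers": 1},
    {"dx": 9, "dy": 1.5, "dz": 1, "turn": 0, "fingers": 1},
  ],
)

```text
clock: 41.58
position: [0.5974, -0.0433, 0.0824]
ee_rot: [-0.0, 0.645, 0.764, -0.004]
contact_force: [-11.2, -5.3, -0.3]
width: 0.0223
```

Call:
play_rows(
  series=[
    {"dx": -12, "dy": -2, "dz": 0.4, "turn": 0, "fingers": 1},
    {"dx": -11, "dy": -1.8, "dz": 0.4, "turn": 0, "fingers": 1},
    {"dx": -10, "dy": -1.6, "dz": 0, "turn": 0, "fingers": 1},
  ],
)

```text
clock: 41.83
position: [0.5831, -0.0464, 0.084]
ee_rot: [0.013, 0.647, 0.763, 0.01]
contact_force: [20.8, 6.4, -14.6]
width: 0.0222
```

Call:
play_rows(
  series=[
    {"dx": 12, "dy": 2, "dz": 1.3, "turn": 0, "fingers": 1},
    {"dx": 10, "dy": 1.6, "dz": 1.3, "turn": 0, "fingers": 1},
    {"dx": 8, "dy": 1.3, "dz": 1.3, "turn": 0, "fingers": 1},
  ],
)

```text
clock: 42.08
position: [0.5989, -0.0432, 0.0855]
ee_rot: [0.003, 0.645, 0.764, -0.001]
contact_force: [-14.8, -6.4, 5.2]
width: 0.0224
```

Call:
play_rows(
  series=[
    {"dx": -12, "dy": -2, "dz": 0.4, "turn": 0, "fingers": 1},
    {"dx": -10, "dy": -1.6, "dz": 0.4, "turn": 0, "fingers": 1},
    {"dx": -8, "dy": -1.3, "dz": 0, "turn": 0, "fingers": 1},
  ],
)

```text
clock: 42.33
position: [0.5835, -0.0465, 0.0882]
ee_rot: [0.014, 0.646, 0.763, 0.01]
contact_force: [12.9, 4.8, -11.8]
width: 0.0227
```

Call:
play_rows(
  series=[
    {"dx": 12, "dy": 2, "dz": 1.3, "turn": 0, "fingers": 1},
    {"dx": 10, "dy": 1.6, "dz": 1.3, "turn": 0, "fingers": 1},
    {"dx": 5, "dy": 0.8, "dz": 1, "turn": 0, "fingers": 1},
  ],
)

```text
clock: 42.58
position: [0.5991, -0.043, 0.0892]
ee_rot: [0.005, 0.645, 0.764, 0.001]
contact_force: [-6.0, -4.0, 0.9]
width: 0.0225
```

Call:
play_rows(
  series=[
    {"dx": -12, "dy": -2, "dz": 0.4, "turn": 0, "fingers": 1},
    {"dx": -10, "dy": -1.6, "dz": 0.4, "turn": 0, "fingers": 1},
  ],
)

```text
clock: 42.75
position: [0.5877, -0.0457, 0.0921]
ee_rot: [0.013, 0.646, 0.763, 0.008]
contact_force: [8.1, 2.4, -7.8]
width: 0.0228
```

Call:
play_rows(
  series=[
    {"dx": 10, "dy": 1.6, "dz": 1, "turn": 0, "fingers": 1},
    {"dx": 8, "dy": 1.3, "dz": 1, "turn": 0, "fingers": 1},
  ],
)

```text
clock: 42.92
position: [0.5976, -0.0433, 0.0939]
ee_rot: [0.008, 0.645, 0.764, 0.003]
contact_force: [-7.3, -3.4, 2.2]
width: 0.0224
```

Call:
play_rows(
  series=[
    {"dx": -10, "dy": -1.6, "dz": 1, "turn": 0, "fingers": 1},
    {"dx": -7, "dy": -1, "dz": 1, "turn": 0, "fingers": 1},
  ],
)

```text
clock: 43.08
position: [0.5862, -0.0452, 0.0973]
ee_rot: [0.012, 0.646, 0.763, 0.007]
contact_force: [-0.3, 0.7, 0.2]
width: 0.0225
```

Call:
play_rows(
  series=[
    {"dx": 8, "dy": 1.3, "dz": 1, "turn": 0, "fingers": 1},
    {"dx": 4, "dy": 0.7, "dz": 1, "turn": 0, "fingers": 1},
  ],
)

```text
clock: 43.25
position: [0.5958, -0.0433, 0.0996]
ee_rot: [0.011, 0.646, 0.763, 0.006]
contact_force: [-1.7, -1.5, -0.7]
width: 0.0227
```

Call:
play_rows(
  series=[
    {"dx": -5, "dy": -0.8, "dz": 2, "turn": 0, "fingers": 1},
    {"dx": 0, "dy": 0, "dz": 2, "turn": 0, "fingers": 1},
  ],
)

```text
clock: 43.42
position: [0.5909, -0.0437, 0.1034]
ee_rot: [0.011, 0.646, 0.764, 0.006]
contact_force: [0.1, -0.4, -0.6]
width: 0.0224
```

Call:
play_rows(
  series=[
    {"dx": 0, "dy": 0, "dz": 4, "turn": 0, "fingers": 1},
    {"dx": 0, "dy": 0, "dz": 8, "turn": 0, "fingers": 1},
    {"dx": 0, "dy": 0, "dz": 11, "turn": 0, "fingers": 1},
    {"dx": 0, "dy": 0, "dz": 11, "turn": 0, "fingers": 1},
    {"dx": 0, "dy": 0, "dz": 11, "turn": 0, "fingers": 1},
    {"dx": 0, "dy": 0, "dz": 11, "turn": 0, "fingers": 1},
    {"dx": 0, "dy": 0, "dz": 11, "turn": 0, "fingers": 1},
    {"dx": 0, "dy": 0, "dz": 11, "turn": 0, "fingers": 1},
    {"dx": 0, "dy": 0, "dz": 5, "turn": 0, "fingers": 1},
  ],
)

```text
clock: 44.17
position: [0.5904, -0.0429, 0.1938]
ee_rot: [0.01, 0.646, 0.764, 0.007]
contact_force: [0.2, -0.3, 0.8]
width: 0.0224
```

Call:
play_rows(
  series=[
    {"dx": -5.6, "dy": 14, "dz": 0, "turn": 0, "fingers": 1},
    {"dx": -5.6, "dy": 14, "dz": 0, "turn": 0, "fingers": 1},
    {"dx": -5.6, "dy": 14, "dz": 0, "turn": 0, "fingers": 1},
    {"dx": -5.6, "dy": 14, "dz": 0, "turn": 0, "fingers": 1},
    {"dx": -5.6, "dy": 14, "dz": 0, "turn": 0, "fingers": 1},
    {"dx": -5.6, "dy": 14, "dz": 0, "turn": 0, "fingers": 1},
    {"dx": -5.6, "dy": 14, "dz": 0, "turn": 0, "fingers": 1},
    {"dx": -5.6, "dy": 14, "dz": 0, "turn": 0, "fingers": 1},
    {"dx": -5.6, "dy": 14, "dz": 0, "turn": 0, "fingers": 1},
    {"dx": -5.6, "dy": 14, "dz": 0, "turn": 0, "fingers": 1},
    {"dx": -5.6, "dy": 14, "dz": 0, "turn": 0, "fingers": 1},
    {"dx": -5.6, "dy": 14, "dz": 0, "turn": 0, "fingers": 1},
    {"dx": -5.6, "dy": 14, "dz": 0, "turn": 0, "fingers": 1},
    {"dx": -5.6, "dy": 14, "dz": 0, "turn": 0, "fingers": 1},
    {"dx": -5.6, "dy": 14, "dz": 0, "turn": 0, "fingers": 1},
    {"dx": -5.6, "dy": 14, "dz": 0, "turn": 0, "fingers": 1},
    {"dx": -5.6, "dy": 14, "dz": 0, "turn": 0, "fingers": 1},
    {"dx": -5.6, "dy": 14, "dz": 0, "turn": 0, "fingers": 1},
  ],
)

```text
clock: 45.67
position: [0.461, 0.2366, 0.1858]
ee_rot: [-0.0, 0.644, 0.765, 0.001]
contact_force: [-0.1, -1.4, -0.6]
width: 0.0227
```

Call:
play_rows(
  series=[
    {"dx": -5.6, "dy": 13, "dz": 0, "turn": 0, "fingers": 1},
    {"dx": -5.6, "dy": 13, "dz": 0, "turn": 0, "fingers": 1},
    {"dx": -5.6, "dy": 13, "dz": 0, "turn": 0, "fingers": 1},
    {"dx": -5.6, "dy": 13, "dz": 0, "turn": 0, "fingers": 1},
    {"dx": -5.6, "dy": 13, "dz": 0, "turn": 0, "fingers": 1},
    {"dx": 0, "dy": 0, "dz": 0, "turn": 0, "fingers": 1},
    {"dx": 0, "dy": 0, "dz": 0, "turn": 0, "fingers": 1},
  ],
)

```text
clock: 46.25
position: [0.4167, 0.3111, 0.1812]
ee_rot: [-0.005, 0.64, 0.769, -0.004]
contact_force: [0.0, 0.5, 0.1]
width: 0.0222
```

```bash
python3 tray.py
python3 - <<'E'
from h import *
s=get_state();print(tilt(s))
w=get_image('wrist')['pixels'][0:400,100:540];t=get_image('top')['pixels'][170:290,150:270]
cv2.imwrite('pics/c8.png',np.hstack([w,cv2.resize(t,(350,400))[:, :]])[:,:,::-1])
E
```

```text
tray [0.439 0.299] yaw 0.214 [np.float64(0.153), np.float64(0.205)] p 0.66
TCP [0.4172 0.3105 0.1814] w 0.022 F [ 0.5 -0.3 -0.3] t 46.35
45 -30 [489. 280.] move [ 72. -31.]
45 30 [477. 338.] move [59. 28.]
-45 -30 [401. 261.] move [-16. -50.]
-45 30 [389. 319.] move [-29.   9.]
[-0.0135  0.0002]
```

View pics/c8.png

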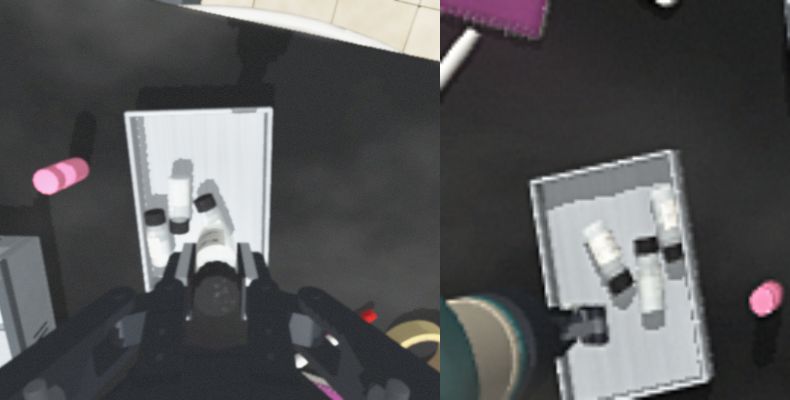

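The tray was knocked to (0.439, 0.299). The three vials have toppled but all lie inside it, in the top crop at (605,255), (665,225) and (650,280). The corner near the robot at +y is free, so I'll put the last one there.

Call:
play_rows(
  series=[
    {"dx": -6, "dy": 3, "dz": -14, "turn": 0, "fingers": 1},
    {"dx": -6, "dy": 3, "dz": -14, "turn": 0, "fingers": 1},
    {"dx": -6, "dy": 3, "dz": -14, "turn": 0, "fingers": 1},
    {"dx": -4, "dy": 2, "dz": -14, "turn": 0, "fingers": 1},
    {"dx": 0, "dy": 0, "dz": -14, "turn": 0, "fingers": 1},
    {"dx": 0, "dy": 0, "dz": -12, "turn": 0, "fingers": 1},
    {"dx": 0, "dy": 0, "dz": -10, "turn": 0, "fingers": 1},
    {"dx": 0, "dy": 0, "dz": 0, "turn": 0, "fingers": 1},
  ],
)

```text
clock: 47.12
position: [0.4, 0.3169, 0.088]
ee_rot: [-0.003, 0.645, 0.765, -0.001]
contact_force: [-0.0, -0.2, 0.8]
width: 0.0226
```

```bash
python3 tray.py
```

```text
tray [0.438 0.301] yaw 0.222 [np.float64(0.149), np.float64(0.204)] p 0.84
TCP [0.4011 0.3177 0.0896] w 0.0226 F [-0.1  0.5 -1.1] t 47.2167
45 -30 [489. 282.] move [ 88. -36.]
45 30 [476. 340.] move [75. 22.]
-45 -30 [401. 262.] move [  0. -56.]
-45 30 [388. 320.] move [-13.   3.]
```

Call:
play_rows(
  series=[
    {"dx": -4, "dy": 1, "dz": -10, "turn": 0, "fingers": 1},
    {"dx": -4, "dy": 1, "dz": -10, "turn": 0, "fingers": 1},
    {"dx": -3, "dy": 0, "dz": -8, "turn": 0, "fingers": 1},
    {"dx": 0, "dy": 0, "dz": -6, "turn": 0, "fingers": 1},
    {"dx": 0, "dy": 0, "dz": -4, "turn": 0, "fingers": 1},
    {"dx": 0, "dy": 0, "dz": 0, "turn": 0, "fingers": 1},
    {"dx": 0, "dy": 0, "dz": 0, "turn": 0, "fingers": 1},
  ],
)

```text
clock: 47.8
position: [0.3955, 0.3209, 0.055]
ee_rot: [-0.0, 0.646, 0.764, 0.006]
contact_force: [0.8, 1.2, -1.3]
width: 0.0226
```

Call:
play_rows(
  series=[
    {"dx": 0, "dy": 0, "dz": -2, "turn": 0, "fingers": 1},
    {"dx": 0, "dy": 0, "dz": 0, "turn": 0, "fingers": 1},
  ],
)

```text
clock: 47.97
position: [0.3963, 0.3212, 0.0535]
ee_rot: [0.0, 0.646, 0.764, 0.007]
contact_force: [0.5, -0.3, 0.2]
width: 0.0225
```

Call:
play_rows(
  series=[
    {"dx": 0, "dy": 0, "dz": -4, "turn": 0, "fingers": 1},
    {"dx": 0, "dy": 0, "dz": -4, "turn": 0, "fingers": 1},
    {"dx": 0, "dy": 0, "dz": 0, "turn": 0, "fingers": 1},
  ],
)

```text
clock: 48.22
position: [0.3977, 0.3219, 0.0466]
ee_rot: [0.001, 0.646, 0.764, 0.009]
contact_force: [-0.9, -1.0, 2.3]
width: 0.0226
```

Call:
play_rows(
  series=[
    {"dx": 0, "dy": 0, "dz": 0, "turn": 0, "fingers": 0.2},
    {"dx": 0, "dy": 0, "dz": 0, "turn": 0, "fingers": 0.2},
    {"dx": 0, "dy": 0, "dz": 0, "turn": 0, "fingers": 0.2},
    {"dx": 0, "dy": 0, "dz": 0, "turn": 0, "fingers": 0.2},
    {"dx": 0, "dy": 0, "dz": 8, "turn": 0, "fingers": 0.2},
    {"dx": 0, "dy": 0, "dz": 12, "turn": 0, "fingers": 0.2},
    {"dx": 0, "dy": 0, "dz": 14, "turn": 0, "fingers": 0.2},
    {"dx": 0, "dy": 0, "dz": 14, "turn": 0, "fingers": 0.2},
    {"dx": 0, "dy": 0, "dz": 14, "turn": 0, "fingers": 0.2},
    {"dx": 0, "dy": 0, "dz": 14, "turn": 0, "fingers": 0.2},
    {"dx": 0, "dy": 0, "dz": 14, "turn": 0, "fingers": 0.2},
    {"dx": 0, "dy": 0, "dz": 14, "turn": 0, "fingers": 0.2},
    {"dx": 0, "dy": 0, "dz": 0, "turn": 0, "fingers": 0.2},
  ],
)

```text
clock: 49.3
position: [0.3962, 0.3211, 0.157]
ee_rot: [0.001, 0.646, 0.764, 0.007]
contact_force: [0.4, -0.2, 0.4]
width: 0.0341
```

Call:
play_rows(
  series=[
    {"dx": 12, "dy": -14, "dz": 1, "turn": 0, "fingers": 0.2},
    {"dx": 12, "dy": -14, "dz": 1, "turn": 0, "fingers": 0.2},
    {"dx": 12, "dy": -14, "dz": 1, "turn": 0, "fingers": 0.2},
    {"dx": 12, "dy": -14, "dz": 1, "turn": 0, "fingers": 0.2},
    {"dx": 12, "dy": -14, "dz": 1, "turn": 0, "fingers": 0.2},
    {"dx": 12, "dy": -14, "dz": 1, "turn": 0, "fingers": 0.2},
    {"dx": 12, "dy": -14, "dz": 1, "turn": 0, "fingers": 0.2},
    {"dx": 12, "dy": -14, "dz": 1, "turn": 0, "fingers": 0.2},
    {"dx": 12, "dy": -14, "dz": 1, "turn": 0, "fingers": 0.2},
    {"dx": 12, "dy": -14, "dz": 1, "turn": 0, "fingers": 0.2},
    {"dx": 12, "dy": -14, "dz": 1, "turn": 0, "fingers": 0.2},
    {"dx": 12, "dy": -14, "dz": 1, "turn": 0, "fingers": 0.2},
    {"dx": 12, "dy": -14, "dz": 1, "turn": 0, "fingers": 0.2},
    {"dx": 12, "dy": -14, "dz": 1, "turn": 0, "fingers": 0.2},
    {"dx": 12, "dy": -14, "dz": 1, "turn": 0, "fingers": 0.2},
    {"dx": 12, "dy": -14, "dz": 1, "turn": 0, "fingers": 0.2},
    {"dx": 0, "dy": 0, "dz": 0, "turn": 0, "fingers": 0.2},
    {"dx": 0, "dy": 0, "dz": 0, "turn": 0, "fingers": 0.2},
  ],
)

```text
clock: 50.8
position: [0.5899, 0.0847, 0.1658]
ee_rot: [-0.004, 0.645, 0.764, 0.004]
contact_force: [0.8, -0.1, 0.1]
width: 0.0345
```

```bash
python3 go.py 0; python3 tray.py | head -1
python3 - <<'E'
from h import *
s=get_state();w=get_image('wrist');c=cam(w,s)
px=w['pixels']; 
# grip bar: dark elongated blob, top z .090 
for m in masks_of(w,'cover_grip'):print(m['xy'],m['p'],m['region'].sum(),ray(c,m['xy'],.09))
for u in (60,70,80,85):
    C=np.array([.5806,.0172]);x=np.array([.986,.164]);print(u,proj(c,[*(C+x*u/1e3),.09]).round(0))
t=get_image('top')['pixels'][200:290,160:270]
cv2.imwrite('pics/c9.png',np.hstack([px[100:400,100:540],cv2.resize(t,(360,300))])[:,:,::-1])
E
```

```text
[0.5899 0.0847 0.1658] [-0.0012  0.0104] [ 0.8 -0.1  0.1] 0.0345 move [ -9.3 -67.5]
tray [0.439 0.302] yaw 0.215 [np.float64(0.148), np.float64(0.208)] p 0.76
[224.1, 258.0] 0.77 14989 [0.63949642 0.018586   0.09      ]
60 [234. 260.]
70 [235. 270.]
80 [236. 281.]
85 [237. 286.]
```

View pics/c9.png

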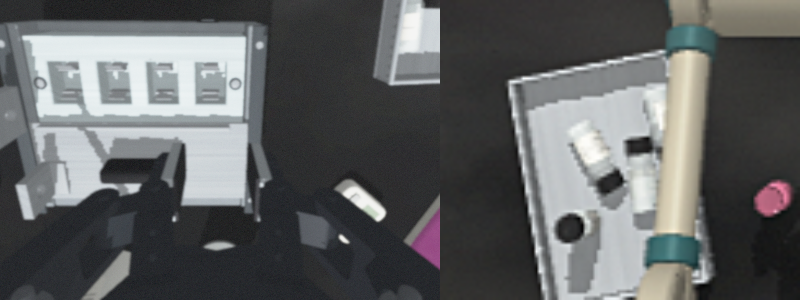

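The wrist crop shows all four wells empty and the block seated, with the grip bar at (135,170). In the top crop all four vials are in the tray: three lying, and one standing at (570,228). Now I'll locate the bar and turn the tool 90°.

Run:
```python
from h import *
im=get_image("top");c=cam(im);C=np.array([.5806,.0172]);x=np.array([.986,.164]);y=np.array([-.164,.986])
def hf(p):d=p[:2]-C;return (np.array([d@x,d@y])*1e3).round(1)
px=im["pixels"][165:190,285:330].max(2);m=(px<55).astype(np.uint8)
n,l,st,cen=cv2.connectedComponentsWithStats(m)
for i in range(1,n):
    if st[i,4]>30:print(st[i],hf(ray(c,cen[i]+[285,165],.088)))
s=get_state();w=get_image("wrist");c=cam(w,s);g=w["pixels"].max(2)[250:290,190:270]
m=cv2.morphologyEx((g<80).astype(np.uint8),cv2.MORPH_OPEN,np.ones((3,3)));n,l,st,cen=cv2.connectedComponentsWithStats(m)
for i in range(1,n):
    if st[i,4]>50:
        a=st[i];print(a,[hf(ray(c,(a[0]+190+dx,a[1]+250+dy),.09)) for dx,dy in((0,0),(0,a[3]),(a[2],a[3]))])
print(s["qpos"].round(2))
```

```text
[25  9  9  6 43] [ 76.  -20.7]
[  10    3   70   37 1691] [array([ 54.4, -27.1]), array([ 90. , -31.5]), array([90.2, 28.5])]
[ 0.02  0.36  1.58  0.01  1.2  -1.72]
```

Call:
play_rows(
  series=[
    {"dx": 4.5, "dy": -4, "dz": 1, "turn": -0.12, "fingers": -0.1},
    {"dx": 4.5, "dy": -4, "dz": 1, "turn": -0.12, "fingers": -0.1},
    {"dx": 4.5, "dy": -4, "dz": 1, "turn": -0.12, "fingers": -0.1},
    {"dx": 4.5, "dy": -4, "dz": 1, "turn": -0.12, "fingers": -0.1},
    {"dx": 4.5, "dy": -4, "dz": 1, "turn": -0.12, "fingers": -0.1},
    {"dx": 4.5, "dy": -4, "dz": 1, "turn": -0.12, "fingers": -0.1},
    {"dx": 4.5, "dy": -4, "dz": 1, "turn": -0.12, "fingers": -0.1},
    {"dx": 4.5, "dy": -4, "dz": 1, "turn": -0.12, "fingers": -0.1},
    {"dx": 4.5, "dy": -4, "dz": 1, "turn": -0.12, "fingers": -0.1},
    {"dx": 4.5, "dy": -4, "dz": 1, "turn": -0.12, "fingers": -0.1},
    {"dx": 4.5, "dy": -4, "dz": 1, "turn": -0.12, "fingers": -0.1},
    {"dx": 4.5, "dy": -4, "dz": 1, "turn": -0.12, "fingers": -0.1},
    {"dx": 0, "dy": 0, "dz": 0, "turn": 0, "fingers": -0.1},
    {"dx": 0, "dy": 0, "dz": 0, "turn": 0, "fingers": -0.1},
    {"dx": 0, "dy": 0, "dz": 0, "turn": 0, "fingers": -0.1},
  ],
)

```text
clock: 52.4
position: [0.6411, 0.0441, 0.1814]
ee_rot: [-0.0, 0.992, 0.125, 0.006]
contact_force: [0.1, 0.3, 1.0]
width: 0.0469
```

```bash
cat > go2.py <<'E'
from h import *
import sys
# target in heater frame (mm)
C=np.array([.5806,.0172]);yw=.165;x=np.array([np.cos(yw),np.sin(yw)]);y=np.array([-x[1],x[0]])
s=get_state();T=C+x*float(sys.argv[1])/1e3+y*float(sys.argv[2])/1e3
q=s["ee_rot"];d=s["position"][:2]-C
print("TCP",s["position"].round(4),"heater",(np.array([d@x,d@y])*1e3).round(1),"toolx",(2*np.arctan2(q[2],q[1])).round(4),"tilt",tilt(s),"F",s["contact_force"].round(1),"w",round(s["width"],4),"move",((T-s["position"][:2])*1e3).round(1),"t",s["clock"])
E
python3 go2.py 70 0
```

```text
TCP [0.6411 0.0441 0.1814] heater [64.1 16.6] toolx 0.2508 tilt [0.0124 0.0025] F [0.1 0.3 1. ] w 0.0469 move [  8.6 -15.4] t 52.4
```

Call:
play_rows(
  series=[
    {"dx": 3, "dy": -5, "dz": 0, "turn": -0.04, "fingers": -0.1},
    {"dx": 3, "dy": -5, "dz": 0, "turn": -0.04, "fingers": -0.1},
    {"dx": 2, "dy": -5, "dz": 0, "turn": 0, "fingers": -0.1},
    {"dx": 0, "dy": 0, "dz": 0, "turn": 0, "fingers": -0.1},
    {"dx": 0, "dy": 0, "dz": 0, "turn": 0, "fingers": -0.1},
  ],
)

```text
clock: 52.82
position: [0.647, 0.031, 0.1813]
ee_rot: [-0.001, 0.996, 0.09, 0.005]
contact_force: [-0.2, -0.1, -0.4]
width: 0.047
```

```bash
python3 go2.py 70 0
python3 - <<'E'
from h import *
s=get_state();w=get_image("wrist");save(w,"w10.png",scale=1.25);c=cam(w,s)
C=np.array([.5806,.0172]);yw=.165;x=np.array([np.cos(yw),np.sin(yw)]);y=np.array([-x[1],x[0]])
for u in(60,70,80):print(u,[(proj(c,[*(C+x*u/1e3+y*v/1e3),.09])*1.25).round(0) for v in(32,-32)])
print("lug@100",(proj(c,[*(C+x*.1-y*.09),.084])*1.25).round(0),"br",(proj(c,[*(C+x*.02-y*.1025),.105])*1.25).round(0))
E
```

```text
TCP [0.647  0.031  0.1813] heater [67.8  2.7] toolx 0.1807 tilt [0.0105 0.0028] F [-0.2 -0.1 -0.4] w 0.047 move [ 2.6 -2.3] t 52.8167
60 [array([381., 219.]), array([381., 308.])]
70 [array([397., 219.]), array([396., 309.])]
80 [array([413., 219.]), array([410., 309.])]
lug@100 [433. 373.] br [325. 406.]
```

View pics/w10.png

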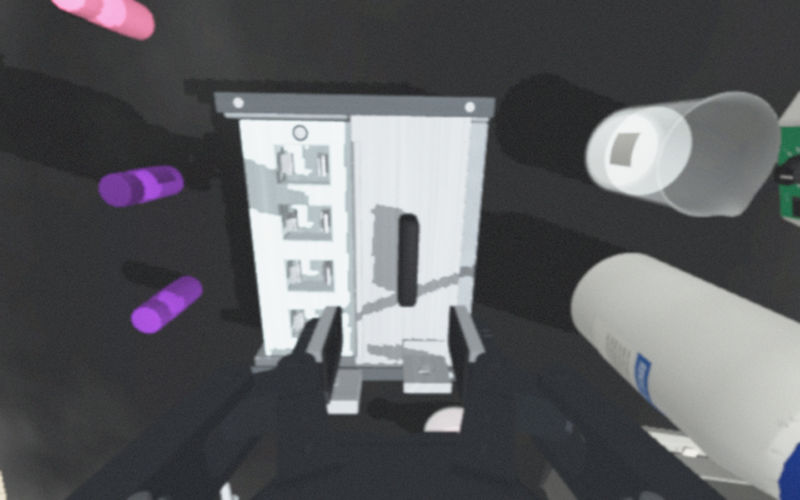

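In this view the grip bar is at (408,259), near heater x = 76 mm. The lug is at (427,365) and the bracket at (345,390). I'll centre over the bar, lower and grip.

Call:
play_rows(
  series=[
    {"dx": 4, "dy": 0, "dz": -5, "turn": -0.015, "fingers": -0.1},
    {"dx": 4, "dy": 0, "dz": -10, "turn": 0, "fingers": -0.1},
    {"dx": 0, "dy": 0, "dz": -12, "turn": 0, "fingers": -0.1},
    {"dx": 0, "dy": 0, "dz": -12, "turn": 0, "fingers": -0.1},
    {"dx": 0, "dy": 0, "dz": -12, "turn": 0, "fingers": -0.1},
    {"dx": 0, "dy": 0, "dz": -8, "turn": 0, "fingers": -0.1},
    {"dx": 0, "dy": 0, "dz": 0, "turn": 0, "fingers": -0.1},
    {"dx": 0, "dy": 0, "dz": 0, "turn": 0, "fingers": -0.1},
  ],
)

```text
clock: 53.53
position: [0.6559, 0.0326, 0.1156]
ee_rot: [-0.001, 0.996, 0.084, 0.005]
contact_force: [-1.2, -0.4, 0.2]
width: 0.0471
```

```bash
python3 go2.py 76.5 2
python3 - <<'E'
from h import *
s=get_state();w=get_image("wrist");c=cam(w,s)
g=w["pixels"][100:330,290:370]
m=cv2.morphologyEx((g.max(2)<70).astype(np.uint8),cv2.MORPH_OPEN,np.ones((5,5)));n,l,st,cen=cv2.connectedComponentsWithStats(m)
C=np.array([.5806,.0172]);yw=.165;x=np.array([np.cos(yw),np.sin(yw)]);y=np.array([-x[1],x[0]])
for i in range(1,n):
    if st[i,4]>200:
        p=ray(c,cen[i]+[290,100],.09)[:2]-C;print(st[i],cen[i]+[290,100],p@x,p@y)
E
```

```text
TCP [0.6559 0.0326 0.1156] heater [76.8  2.8] toolx 0.1683 tilt [0.0095 0.0035] F [-1.2 -0.4  0.2] w 0.0471 move [-0.2 -0.8] t 53.5333
[  17   93   20   97 1799] [316.49972207 240.08560311] 0.07769772406526884 0.006894198387295521
[ 70 153  10  56 412] [364.90291262 277.57038835] 0.10882285316347559 -0.019720705030776234
```

Call:
play_rows(
  series=[
    {"dx": 0.5, "dy": 0, "dz": -10, "turn": 0, "fingers": -0.1},
    {"dx": 0, "dy": 0, "dz": -10, "turn": 0, "fingers": -0.1},
    {"dx": 0, "dy": 0, "dz": -8, "turn": 0, "fingers": -0.1},
    {"dx": 0, "dy": 0, "dz": -4, "turn": 0, "fingers": -0.1},
    {"dx": 0, "dy": 0, "dz": 0, "turn": 0, "fingers": -0.1},
  ],
)

```text
clock: 54.0
position: [0.6577, 0.0326, 0.0822]
ee_rot: [-0.001, 0.996, 0.084, 0.007]
contact_force: [-0.7, -0.1, 0.3]
width: 0.0471
```

Call:
play_rows(
  series=[
    {"dx": 0, "dy": 0, "dz": 0, "turn": 0, "fingers": 1},
    {"dx": 0, "dy": 0, "dz": 0, "turn": 0, "fingers": 1},
    {"dx": 0, "dy": 0, "dz": 0, "turn": 0, "fingers": 1},
    {"dx": 0, "dy": 0, "dz": 0, "turn": 0, "fingers": 1},
    {"dx": 0, "dy": 0, "dz": 0, "turn": 0, "fingers": 1},
    {"dx": 0, "dy": 0, "dz": 0, "turn": 0, "fingers": 1},
    {"dx": 0, "dy": 0, "dz": 0, "turn": 0, "fingers": 1},
  ],
  squeeze=40,
)

```text
clock: 54.58
position: [0.6573, 0.0326, 0.0819]
ee_rot: [-0.001, 0.996, 0.084, 0.006]
contact_force: [0.1, -0.4, -2.2]
width: 0.0132
```

```bash
python3 go2.py 0 0
```

```text
TCP [0.6573 0.0326 0.0819] heater [78.2  2.5] toolx 0.1677 tilt [0.0121 0.0034] F [ 0.1 -0.4 -2.2] w 0.0132 move [-76.7 -15.4] t 54.5833
```

Call:
play_rows(
  series=[
    {"dx": 5, "dy": 0.8, "dz": 0, "turn": 0, "fingers": 1},
    {"dx": 5, "dy": 0.8, "dz": 0, "turn": 0, "fingers": 1},
  ],
)

```text
clock: 54.75
position: [0.6644, 0.0337, 0.0819]
ee_rot: [-0.001, 0.996, 0.084, 0.003]
contact_force: [-3.8, -1.0, -0.0]
width: 0.0133
```

```bash
python3 go2.py 0 0
```

```text
TCP [0.6644 0.0337 0.0819] heater [85.4  2.5] toolx 0.1677 tilt [0.0056 0.0026] F [-3.8 -1.  -0. ] w 0.0133 move [-83.8 -16.5] t 54.75
```

Call:
play_rows(
  series=[
    {"dx": -6, "dy": -1, "dz": 0, "turn": 0, "fingers": 1},
    {"dx": -6, "dy": -1, "dz": 0, "turn": 0, "fingers": 1},
    {"dx": -6, "dy": -1, "dz": 0, "turn": 0, "fingers": 1},
    {"dx": -6, "dy": -1, "dz": 0, "turn": 0, "fingers": 1},
    {"dx": -6, "dy": -1, "dz": 0, "turn": 0, "fingers": 1},
    {"dx": -6, "dy": -1, "dz": 0, "turn": 0, "fingers": 1},
  ],
)

```text
clock: 55.25
position: [0.6333, 0.0286, 0.0819]
ee_rot: [-0.001, 0.996, 0.084, 0.01]
contact_force: [2.9, 0.9, -2.9]
width: 0.0132
```

```bash
python3 go2.py 0 0
```

```text
TCP [0.6333 0.0286 0.0819] heater [53.8  2.6] toolx 0.1676 tilt [0.0195 0.0045] F [ 2.9  0.9 -2.9] w 0.0132 move [-52.7 -11.4] t 55.25
```

Call:
play_rows(
  series=[
    {"dx": -6, "dy": -1, "dz": 0, "turn": 0, "fingers": 1},
    {"dx": -6, "dy": -1, "dz": 0, "turn": 0, "fingers": 1},
    {"dx": -6, "dy": -1, "dz": 0, "turn": 0, "fingers": 1},
    {"dx": -6, "dy": -1, "dz": 0, "turn": 0, "fingers": 1},
    {"dx": -6, "dy": -1, "dz": 0, "turn": 0, "fingers": 1},
    {"dx": -6, "dy": -1, "dz": 0, "turn": 0, "fingers": 1},
    {"dx": -6, "dy": -1, "dz": 0, "turn": 0, "fingers": 1},
    {"dx": -6, "dy": -1, "dz": 0, "turn": 0, "fingers": 1},
  ],
)

```text
clock: 55.92
position: [0.579, 0.0196, 0.0819]
ee_rot: [-0.001, 0.996, 0.084, 0.01]
contact_force: [2.7, 0.8, -4.5]
width: 0.0128
```

Call:
play_rows(
  series=[
    {"dx": -4, "dy": -0.7, "dz": 0, "turn": 0, "fingers": 1},
    {"dx": -4, "dy": -0.7, "dz": 0, "turn": 0, "fingers": 1},
    {"dx": -4, "dy": -0.7, "dz": 0, "turn": 0, "fingers": 1},
  ],
)

```text
clock: 56.17
position: [0.5749, 0.0189, 0.082]
ee_rot: [-0.002, 0.996, 0.082, 0.021]
contact_force: [13.5, 4.6, -12.6]
width: 0.0132
```

```bash
python3 go2.py 0 0
```

```text
TCP [0.5749 0.0189 0.082 ] heater [-5.4  2.6] toolx 0.1646 tilt [0.0405 0.0082] F [ 13.5   4.6 -12.6] w 0.0132 move [ 5.7 -1.7] t 56.1667
```

Call:
play_rows(
  series=[
    {"dx": 5, "dy": 0.8, "dz": 0, "turn": 0, "fingers": 1},
    {"dx": 4, "dy": 0.7, "dz": 0, "turn": 0, "fingers": 1},
  ],
)

```text
clock: 56.33
position: [0.5794, 0.0197, 0.0819]
ee_rot: [-0.002, 0.996, 0.083, 0.016]
contact_force: [-3.1, -2.2, 3.1]
width: 0.013
```

```bash
python3 go2.py 6.6 2.6
```

```text
TCP [0.5794 0.0197 0.0819] heater [-0.8  2.7] toolx 0.1663 tilt [0.0315 0.0066] F [-3.1 -2.2  3.1] w 0.013 move [7.3 1.2] t 56.3333
```

Call:
play_rows(
  series=[
    {"dx": 5, "dy": 0.8, "dz": 0, "turn": 0, "fingers": 1},
    {"dx": 4, "dy": 0.7, "dz": 0, "turn": 0, "fingers": 1},
  ],
)

```text
clock: 56.5
position: [0.5845, 0.0205, 0.0819]
ee_rot: [-0.002, 0.996, 0.083, 0.011]
contact_force: [-3.0, -1.1, 1.2]
width: 0.0132
```

```bash
python3 go2.py 6.6 2.6
```

```text
TCP [0.5845 0.0205 0.0819] heater [4.4 2.7] toolx 0.1672 tilt [0.0222 0.0052] F [-3.  -1.1  1.2] w 0.0132 move [2.2 0.3] t 56.5
```

Call:
play_rows(
  series=[
    {"dx": 3.5, "dy": 0.6, "dz": 0, "turn": 0, "fingers": 1},
    {"dx": 0, "dy": 0, "dz": 0, "turn": 0, "fingers": 1},
    {"dx": 0, "dy": 0, "dz": 0, "turn": 0, "fingers": 1},
  ],
)

```text
clock: 56.75
position: [0.5879, 0.0211, 0.0819]
ee_rot: [-0.002, 0.996, 0.083, 0.01]
contact_force: [-3.6, -0.3, 1.9]
width: 0.013
```

```bash
python3 go2.py 6.6 2.6
python3 - <<'E'
from h import *
s=get_state();w=get_image("wrist");c=cam(w,s);t=get_image("top")
a=w["pixels"][200:400,150:470];b=cv2.resize(t["pixels"][160:225,275:355],(385,312))
a=cv2.resize(a,(400,250));a=np.vstack([a,np.zeros((62,400,3),np.uint8)])
cv2.imwrite("pics/c11.png",np.hstack([a,b])[:,:,::-1])
for m in masks_of(t,"pin_grip"):print(m["p"],m["xy"],m["region"].sum(),ray(cam(t),m["xy"],.009))
E
```

```text
TCP [0.5879 0.0211 0.0819] heater [7.8 2.6] toolx 0.1671 tilt [0.02  0.005] F [-3.6 -0.3  1.9] w 0.013 move [-1.2 -0.2] t 56.75
0.19 [381.5, 151.2] 411 [ 0.74819295 -0.1889606   0.009     ]
```

Call:
play_rows(
  series=[
    {"dx": -2, "dy": -0.3, "dz": 0, "turn": 0, "fingers": 1},
    {"dx": 0, "dy": 0, "dz": 0, "turn": 0, "fingers": 1},
    {"dx": 0, "dy": 0, "dz": 0, "turn": 0, "fingers": 1},
  ],
)

```text
clock: 57.15
position: [0.5874, 0.021, 0.0819]
ee_rot: [-0.002, 0.996, 0.083, 0.012]
contact_force: [-1.1, -0.3, -0.0]
width: 0.013
```

```bash
python3 go2.py 6.6 2.6
```

```text
TCP [0.5874 0.021  0.0819] heater [7.4 2.7] toolx 0.1669 tilt [0.0244 0.0055] F [-1.1 -0.3 -0. ] w 0.013 move [-0.8 -0.2] t 57.15
```

Call:
play_rows(
  series=[
    {"dx": -4, "dy": -0.6, "dz": 0, "turn": 0, "fingers": 1},
    {"dx": 0, "dy": 0, "dz": 0, "turn": 0, "fingers": 1},
  ],
)

```text
clock: 57.32
position: [0.5843, 0.0205, 0.0819]
ee_rot: [-0.002, 0.996, 0.083, 0.014]
contact_force: [-3.4, -1.6, 2.8]
width: 0.013
```

```bash
python3 go2.py 6.6 2.6
```

```text
TCP [0.5843 0.0205 0.0819] heater [4.2 2.6] toolx 0.1668 tilt [0.0268 0.0057] F [-3.4 -1.6  2.8] w 0.013 move [2.3 0.4] t 57.3167
```

Call:
play_rows(
  series=[
    {"dx": 2.7, "dy": 0.4, "dz": 0, "turn": 0, "fingers": 1},
    {"dx": 0, "dy": 0, "dz": 0, "turn": 0, "fingers": 1},
    {"dx": 0, "dy": 0, "dz": 0, "turn": 0, "fingers": 1},
  ],
)

```text
clock: 57.57
position: [0.5858, 0.0208, 0.0819]
ee_rot: [-0.002, 0.996, 0.083, 0.012]
contact_force: [-0.7, 0.0, 0.9]
width: 0.013
```

```bash
python3 go2.py 6.6 2.6
```

```text
TCP [0.5858 0.0208 0.0819] heater [5.7 2.7] toolx 0.1669 tilt [0.0243 0.0054] F [-0.7  0.   0.9] w 0.013 move [0.9 0.1] t 57.5667
```

Call:
play_rows(
  series=[
    {"dx": 2.4, "dy": 0.4, "dz": 0, "turn": 0, "fingers": 1},
    {"dx": 0, "dy": 0, "dz": 0, "turn": 0, "fingers": 1},
    {"dx": 0, "dy": 0, "dz": 0, "turn": 0, "fingers": 1},
  ],
)

```text
clock: 57.82
position: [0.5876, 0.021, 0.0819]
ee_rot: [-0.002, 0.996, 0.083, 0.011]
contact_force: [-2.0, -1.2, 1.6]
width: 0.0129
```

```bash
python3 go2.py 6.6 2.6
```

```text
TCP [0.5876 0.021  0.0819] heater [7.5 2.6] toolx 0.1669 tilt [0.0226 0.0052] F [-2.  -1.2  1.6] w 0.0129 move [-0.9 -0.2] t 57.8167
```

Call:
play_rows(
  series=[
    {"dx": -2.8, "dy": -0.4, "dz": 0, "turn": 0, "fingers": 1},
    {"dx": 0, "dy": 0, "dz": 0, "turn": 0, "fingers": 1},
    {"dx": 0, "dy": 0, "dz": 0, "turn": 0, "fingers": 1},
  ],
)

```text
clock: 58.07
position: [0.5862, 0.0208, 0.0819]
ee_rot: [-0.002, 0.996, 0.083, 0.013]
contact_force: [0.7, -0.8, -0.1]
width: 0.0132
```

```bash
python3 go2.py 6.6 2.6
```

```text
TCP [0.5862 0.0208 0.0819] heater [6.1 2.6] toolx 0.1668 tilt [0.0256 0.0055] F [ 0.7 -0.8 -0.1] w 0.0132 move [0.5 0.1] t 58.0667
```

Call:
play_rows(
  series=[
    {"dx": 0, "dy": 0, "dz": 0, "turn": 0, "fingers": 0.4},
    {"dx": 0, "dy": 0, "dz": 0, "turn": 0, "fingers": 0.2},
    {"dx": 0, "dy": 0, "dz": 0, "turn": 0, "fingers": 0.1},
    {"dx": 0, "dy": 0, "dz": 0, "turn": 0, "fingers": 0.1},
    {"dx": 0, "dy": 0, "dz": 10, "turn": 0, "fingers": 0.1},
    {"dx": 0, "dy": 0, "dz": 14, "turn": 0, "fingers": 0.1},
    {"dx": 0, "dy": 0, "dz": 14, "turn": 0, "fingers": 0.1},
    {"dx": 0, "dy": 0, "dz": 14, "turn": 0, "fingers": 0.1},
    {"dx": 0, "dy": 0, "dz": 14, "turn": 0, "fingers": 0.1},
    {"dx": 0, "dy": 0, "dz": 14, "turn": 0, "fingers": 0.1},
    {"dx": 0, "dy": 0, "dz": 14, "turn": 0, "fingers": 0.1},
    {"dx": 0, "dy": 0, "dz": 14, "turn": 0, "fingers": 0.1},
    {"dx": 0, "dy": 0, "dz": 0, "turn": 0, "fingers": 0.1},
  ],
)

```text
clock: 59.15
position: [0.5909, 0.0218, 0.2027]
ee_rot: [-0.002, 0.996, 0.083, 0.021]
contact_force: [-0.1, -0.5, -0.1]
width: 0.0384
```

Call:
play_rows(
  series=[
    {"dx": -4, "dy": -14, "dz": 1, "turn": 0, "fingers": -0.2},
    {"dx": -4, "dy": -14, "dz": 1, "turn": 0, "fingers": -0.2},
    {"dx": -4, "dy": -14, "dz": 1, "turn": 0, "fingers": -0.2},
    {"dx": -4, "dy": -14, "dz": 1, "turn": 0, "fingers": -0.2},
    {"dx": -4, "dy": -14, "dz": 1, "turn": 0, "fingers": -0.2},
    {"dx": -4, "dy": -14, "dz": 1, "turn": 0, "fingers": -0.2},
    {"dx": -4, "dy": -14, "dz": 1, "turn": 0, "fingers": -0.2},
    {"dx": -4, "dy": -14, "dz": 1, "turn": 0, "fingers": -0.2},
    {"dx": -4, "dy": -14, "dz": 1, "turn": 0, "fingers": -0.2},
    {"dx": -4, "dy": -14, "dz": 1, "turn": 0, "fingers": -0.2},
    {"dx": -4, "dy": -14, "dz": 1, "turn": 0, "fingers": -0.2},
    {"dx": -4, "dy": -14, "dz": 1, "turn": 0, "fingers": -0.2},
    {"dx": -4, "dy": -14, "dz": 1, "turn": 0, "fingers": -0.2},
    {"dx": -4, "dy": -14, "dz": 1, "turn": 0, "fingers": -0.2},
    {"dx": -4, "dy": -14, "dz": 1, "turn": 0, "fingers": -0.2},
    {"dx": -4, "dy": -14, "dz": 1, "turn": 0, "fingers": -0.2},
    {"dx": 0, "dy": 0, "dz": 0, "turn": 0, "fingers": -0.2},
    {"dx": 0, "dy": 0, "dz": 0, "turn": 0, "fingers": -0.2},
    {"dx": 0, "dy": 0, "dz": 0, "turn": 0, "fingers": -0.2},
  ],
)

```text
clock: 60.73
position: [0.5219, -0.2094, 0.2184]
ee_rot: [-0.003, 0.996, 0.084, 0.023]
contact_force: [0.6, 0.4, 0.6]
width: 0.0509
```

```bash
python3 go2.py 0 0
cat > pin.py <<'E'
from h import *
import sys
s=get_state();w=get_image("wrist");c=cam(w,s)
for m in masks_of(w,"pin_grip"):
    r=m["region"];p=np.argwhere(r)[:,::-1].astype(np.float32)
    W=np.array([ray(c,q,.009)[:2] for q in p]);mu=W.mean(0);U=np.linalg.svd(W-mu,full_matrices=False)[2][0]
    t=(W-mu)@U;print(round(m["p"],2),m["xy"],r.sum(),"mean",mu.round(4),"axis",U.round(3),np.degrees(np.arctan2(U[1],U[0])).round(1),"ext",t.min().round(4),t.max().round(4))
    for k in np.linspace(t.min(),t.max(),9)[:-1]:
        sel=(t>=k)&(t<k+(t.max()-t.min())/8);n=(W[sel]-mu)@np.array([-U[1],U[0]]);print("   ",k.round(3),np.ptp(n).round(4),n.mean().round(4))
top=get_image("top");cc=cam(top)
cv2.imwrite("pics/pin.png",cv2.resize(w["pixels"],(640,400))[:,:,::-1])
cv2.imwrite("pics/heat.png",cv2.resize(top["pixels"][160:225,275:355],(640,520),interpolation=cv2.INTER_CUBIC)[:,:,::-1])
E
python3 pin.py
```

```text
TCP [ 0.5219 -0.2094  0.2184] heater [ -95.1 -213.9] toolx 0.168 tilt [0.046  0.0099] F [0.6 0.4 0.6] w 0.0509 move [ 58.7 226.6] t 60.7333
0.73 [288.6, 263.4] 514 mean [ 0.5148 -0.333 ] axis [ 0.171 -0.985] -80.2 ext -0.0386 0.0321
    -0.039 0.0093 -0.0003
    -0.03 0.0096 -0.0002
    -0.021 0.0135 0.0001
    -0.012 0.0177 0.0007
    -0.003 0.0179 0.0002
    0.006 0.018 -0.001
    0.014 0.0179 0.0002
    0.023 0.0167 0.0002
```

The pin mask gives its axis at 99.8° with the nose towards +y, within 0.3° of the heater's y axis. The handle's centre is near (0.517, -0.3455).

Call:
play_rows(
  series=[
    {"dx": 0, "dy": -12, "dz": -10, "turn": 0, "fingers": -0.1},
    {"dx": 0, "dy": -12, "dz": -10, "turn": 0, "fingers": -0.1},
    {"dx": 0, "dy": -12, "dz": -10, "turn": 0, "fingers": -0.1},
    {"dx": 0, "dy": -12, "dz": -10, "turn": 0, "fingers": -0.1},
    {"dx": 0, "dy": -12, "dz": -10, "turn": 0, "fingers": -0.1},
    {"dx": 0, "dy": -12, "dz": -10, "turn": 0, "fingers": -0.1},
    {"dx": 0, "dy": -12, "dz": -10, "turn": 0, "fingers": -0.1},
    {"dx": 0, "dy": -12, "dz": -10, "turn": 0, "fingers": -0.1},
    {"dx": 0, "dy": -12, "dz": -10, "turn": 0, "fingers": -0.1},
    {"dx": 0, "dy": -10, "dz": -5, "turn": 0, "fingers": -0.1},
    {"dx": 0, "dy": 0, "dz": 0, "turn": 0, "fingers": -0.1},
    {"dx": 0, "dy": 0, "dz": 0, "turn": 0, "fingers": -0.1},
    {"dx": 0, "dy": 0, "dz": 0, "turn": 0, "fingers": -0.1},
  ],
)

```text
clock: 61.97
position: [0.5204, -0.3399, 0.1091]
ee_rot: [-0.005, 0.996, 0.084, 0.022]
contact_force: [0.3, -0.3, 0.5]
width: 0.0468
```

```bash
python3 go2.py 0 0; python3 pin.py
```

```text
TCP [ 0.5204 -0.3399  0.1091] heater [-118.  -342.4] toolx 0.1687 tilt [0.0423 0.0133] F [ 0.3 -0.3  0.5] w 0.0468 move [ 60.2 357.1] t 61.9667
0.94 [306.0, 200.4] 1172 mean [ 0.5153 -0.3316] axis [ 0.176 -0.984] -79.9 ext -0.0389 0.0302
    -0.039 0.0083 0.0
    -0.03 0.0082 -0.0001
    -0.022 0.0085 0.0
    -0.013 0.0162 0.0003
    -0.004 0.0164 0.0001
    0.004 0.0157 -0.0005
    0.013 0.0167 -0.0003
    0.022 0.0169 0.0005
```

Call:
play_rows(
  series=[
    {"dx": -3, "dy": -3, "dz": -10, "turn": 0, "fingers": 0.1},
    {"dx": 0, "dy": 0, "dz": -12, "turn": 0, "fingers": 0.1},
    {"dx": 0, "dy": 0, "dz": -12, "turn": 0, "fingers": 0.1},
    {"dx": 0, "dy": 0, "dz": -12, "turn": 0, "fingers": 0.1},
    {"dx": 0, "dy": 0, "dz": -12, "turn": 0, "fingers": 0.1},
    {"dx": 0, "dy": 0, "dz": -8, "turn": 0, "fingers": 0.1},
    {"dx": 0, "dy": 0, "dz": 0, "turn": 0, "fingers": 0.1},
    {"dx": 0, "dy": 0, "dz": 0, "turn": 0, "fingers": 0.1},
  ],
)

```text
clock: 62.78
position: [0.5184, -0.3402, 0.043]
ee_rot: [-0.002, 0.996, 0.088, 0.024]
contact_force: [0.8, 0.6, 0.5]
width: 0.0385
```

```bash
python3 go2.py 0 0;python3 -c "
from h import *
s=get_state();print(((np.array([.5173,-.343])-s['position'][:2])*1e3).round(1))"
```

```text
TCP [ 0.5184 -0.3402  0.043 ] heater [-120.1 -342.3] toolx 0.1756 tilt [0.0483 0.0082] F [0.8 0.6 0.5] w 0.0385 move [ 62.2 357.4] t 62.7833
[-1.1 -2.8]
```

Call:
play_rows(
  series=[
    {"dx": -1, "dy": -2.5, "dz": -8, "turn": 0, "fingers": 0.1},
    {"dx": 0, "dy": 0, "dz": -8, "turn": 0, "fingers": 0.1},
    {"dx": 0, "dy": 0, "dz": -6, "turn": 0, "fingers": 0.1},
    {"dx": 0, "dy": 0, "dz": -3, "turn": 0, "fingers": 0.1},
    {"dx": 0, "dy": 0, "dz": 0, "turn": 0, "fingers": 0.1},
    {"dx": 0, "dy": 0, "dz": 0, "turn": 0, "fingers": 0.1},
  ],
)

```text
clock: 63.28
position: [0.5182, -0.3437, 0.0172]
ee_rot: [-0.001, 0.996, 0.088, 0.026]
contact_force: [0.0, -0.7, -0.5]
width: 0.038
```

```bash
python3 go2.py 0 0
```

```text
TCP [ 0.5182 -0.3437  0.0172] heater [-120.9 -345.8] toolx 0.176 tilt [0.0509 0.0058] F [ 0.  -0.7 -0.5] w 0.038 move [ 62.4 360.9] t 63.2833
```

Call:
play_rows(
  series=[
    {"dx": -0.5, "dy": 0, "dz": -3, "turn": 0, "fingers": 0.1},
    {"dx": 0, "dy": 0, "dz": 0, "turn": 0, "fingers": 0.1},
    {"dx": 0, "dy": 0, "dz": 0, "turn": 0, "fingers": 1},
    {"dx": 0, "dy": 0, "dz": 0, "turn": 0, "fingers": 1},
    {"dx": 0, "dy": 0, "dz": 0, "turn": 0, "fingers": 1},
    {"dx": 0, "dy": 0, "dz": 0, "turn": 0, "fingers": 1},
    {"dx": 0, "dy": 0, "dz": 0, "turn": 0, "fingers": 1},
    {"dx": 0, "dy": 0, "dz": 0, "turn": 0, "fingers": 1},
  ],
  squeeze=60,
)

```text
clock: 63.95
position: [0.5182, -0.3442, 0.0151]
ee_rot: [0.0, 0.996, 0.088, 0.026]
contact_force: [0.6, -0.5, -0.6]
width: 0.0162
```

```bash
python3 go2.py 0 0
```

```text
TCP [ 0.5182 -0.3442  0.0151] heater [-120.9 -346.3] toolx 0.1762 tilt [0.0525 0.0045] F [ 0.6 -0.5 -0.6] w 0.0162 move [ 62.4 361.4] t 63.95
```

Call:
play_rows(
  series=[
    {"dx": 0, "dy": 0, "dz": 8, "turn": 0, "fingers": 1},
    {"dx": 0, "dy": 0, "dz": 12, "turn": 0, "fingers": 1},
    {"dx": 0, "dy": 0, "dz": 12, "turn": 0, "fingers": 1},
    {"dx": 0, "dy": 0, "dz": 12, "turn": 0, "fingers": 1},
    {"dx": 0, "dy": 0, "dz": 12, "turn": 0, "fingers": 1},
    {"dx": 0, "dy": 0, "dz": 12, "turn": 0, "fingers": 1},
    {"dx": 0, "dy": 0, "dz": 12, "turn": 0, "fingers": 1},
    {"dx": 0, "dy": 0, "dz": 12, "turn": 0, "fingers": 1},
    {"dx": 0, "dy": 0, "dz": 12, "turn": 0, "fingers": 1},
    {"dx": 0, "dy": 0, "dz": 0, "turn": 0, "fingers": 1},
  ],
)

```text
clock: 64.78
position: [0.5171, -0.3432, 0.1272]
ee_rot: [-0.0, 0.996, 0.088, 0.026]
contact_force: [0.6, -0.9, 0.4]
width: 0.0167
```

Call:
play_rows(
  series=[
    {"dx": 8, "dy": 11, "dz": 1, "turn": 0, "fingers": 1},
    {"dx": 8, "dy": 11, "dz": 1, "turn": 0, "fingers": 1},
    {"dx": 8, "dy": 11, "dz": 1, "turn": 0, "fingers": 1},
    {"dx": 8, "dy": 11, "dz": 1, "turn": 0, "fingers": 1},
    {"dx": 8, "dy": 11, "dz": 1, "turn": 0, "fingers": 1},
    {"dx": 8, "dy": 11, "dz": 1, "turn": 0, "fingers": 1},
    {"dx": 8, "dy": 11, "dz": 1, "turn": 0, "fingers": 1},
    {"dx": 8, "dy": 11, "dz": 1, "turn": 0, "fingers": 1},
    {"dx": 8, "dy": 11, "dz": 1, "turn": 0, "fingers": 1},
    {"dx": 8, "dy": 11, "dz": 1, "turn": 0, "fingers": 1},
    {"dx": 8, "dy": 11, "dz": 1, "turn": 0, "fingers": 1},
    {"dx": 8, "dy": 11, "dz": 1, "turn": 0, "fingers": 1},
    {"dx": 8, "dy": 11, "dz": 1, "turn": 0, "fingers": 1},
    {"dx": 0, "dy": 0, "dz": 0, "turn": 0, "fingers": 1},
    {"dx": 0, "dy": 0, "dz": 0, "turn": 0, "fingers": 1},
    {"dx": 0, "dy": 0, "dz": 0, "turn": 0, "fingers": 1},
  ],
)

```text
clock: 66.12
position: [0.6276, -0.1716, 0.13]
ee_rot: [-0.009, 0.996, 0.091, 0.019]
contact_force: [0.1, -0.4, -0.6]
width: 0.0165
```

```bash
python3 go2.py 20 -190
python3 - <<'E'
from h import *
s=get_state();w=get_image("wrist");c=cam(w,s)
C=np.array([.5806,.0172]);yw=.165;x=np.array([np.cos(yw),np.sin(yw)]);y=np.array([-x[1],x[0]])
def hp(u,v,z):return proj(c,[*(C+x*u/1e3+y*v/1e3),z/1e3]).round(0)
print("bracket top",[hp(u,v,105) for u in(0,40) for v in(-97,-108)],"lug top",hp(20,-90,95))
np.save("w12.npy",w["pixels"]);save(w,"w12.png",scale=1.25)
for m in masks_of(w,"pin_grip"):print(m["p"],m["xy"],m["region"].sum())
E
```

```text
TCP [ 0.6276 -0.1716  0.13  ] heater [  15.3 -193.9] toolx 0.1831 tilt [0.0361 0.0204] F [ 0.1 -0.4 -0.6] w 0.0165 move [4.  4.6] t 66.1167
bracket top [array([286.,  75.]), array([287.,  98.]), array([364.,  77.]), array([363.,  99.])] lug top [325.  64.]
0.56 [315.0, 246.3] 3209
0.19 [323.6, 331.2] 995
```

View pics/w12.png

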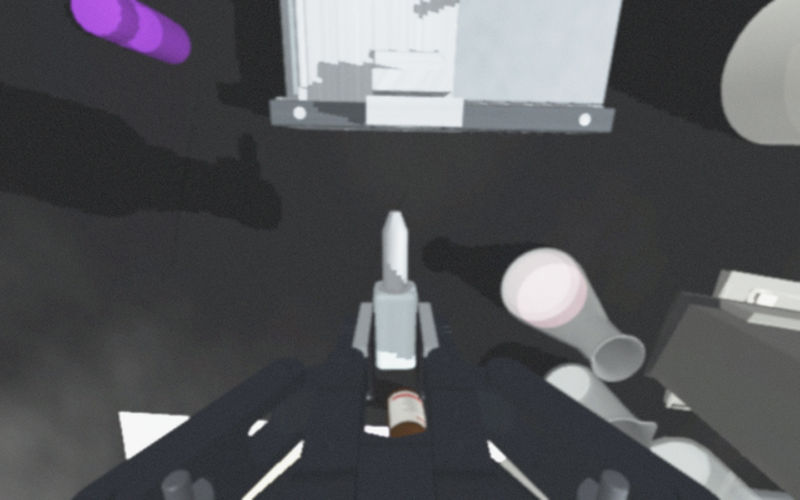

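The view shows the pin held straight: nose at (395,211), handle at (396,325). The bracket's top runs from x = 366 to 463 at rows 96–126, with the lug right behind it at (412,72). The bracket is about 8 px right of where my frame puts it, so I'll measure it relative to the pin.

```bash
cat > rel.py <<'E'
from h import *
C=np.array([.5806,.0172]);yw=.165;x=np.array([np.cos(yw),np.sin(yw)]);y=np.array([-x[1],x[0]])
s=get_state();w=get_image("wrist");c=cam(w,s)
def H(px,z):
    d=ray(c,px,z/1e3)[:2]-C;return (np.array([d@x,d@y])*1e3).round(1)
px=w["pixels"].astype(int)
g=px.max(2)
E
cat > rel1.py <<'E'
from rel import *
for a in((366,97),(463,97),(366,125),(463,125)):print("br",H(np.array(a)/1.25,105))
for a in((372,52),(452,52),(372,90),(452,90)):print("lug",H(np.array(a)/1.25,97))
print("nose",H(np.array((395,212))/1.25,124),"handle",[H(np.array((u,300))/1.25,133) for u in(374,417)],[H(np.array((u,365))/1.25,133) for u in(374,416)])
for r in (84,90,96):print(r,g[r,280:385].tolist())
E
python3 rel1.py; python3 go2.py 20 -190
```

```text
br [  2.8 -98.8]
br [ 42.8 -98.1]
br [   2.7 -109.6]
br [  43.6 -109. ]
lug [  5.1 -80.7]
lug [ 38.6 -79.9]
lug [  5.1 -95.2]
lug [ 39.5 -94.5]
nose [  14.6 -142.7] handle [array([   6.4, -176.6]), array([  23.6, -176.6])] [array([   6.3, -206.9]), array([  24.2, -207.1])]
84 [91, 88, 90, 91, 89, 93, 93, 95, 93, 90, 91, 97, 117, 161, 210, 229, 234, 235, 235, 234, 234, 234, 233, 234, 234, 235, 234, 234, 233, 234, 235, 234, 234, 234, 235, 234, 235, 234, 234, 235, 234, 234, 235, 234, 234, 234, 234, 234, 233, 235, 234, 233, 234, 233, 234, 233, 234, 234, 234, 233, 234, 233, 233, 233, 233, 233, 233, 234, 233, 233, 231, 232, 232, 232, 233, 234, 232, 233, 233, 233, 233, 233, 235, 234, 234, 234, 233, 233, 233, 230, 220, 190, 152, 137, 135, 135, 137, 137, 133, 136, 134, 138, 134, 135, 135]
90 [95, 94, 93, 91, 94, 92, 92, 89, 92, 93, 89, 94, 117, 161, 214, 230, 235, 236, 236, 236, 235, 236, 235, 236, 235, 235, 236, 235, 235, 234, 235, 236, 235, 236, 235, 235, 235, 236, 236, 236, 236, 236, 235, 236, 235, 236, 235, 236, 236, 236, 235, 235, 235, 235, 235, 235, 236, 235, 235, 235, 236, 236, 236, 23
[... 168 characters left out ...]
136, 136, 138, 139, 139, 136, 137, 139]
96 [107, 105, 101, 97, 93, 92, 94, 91, 92, 90, 94, 100, 128, 177, 217, 232, 236, 237, 236, 235, 236, 236, 236, 235, 236, 236, 236, 236, 237, 236, 236, 236, 237, 237, 237, 236, 237, 236, 236, 236, 236, 236, 237, 236, 237, 237, 237, 237, 238, 237, 238, 237, 237, 236, 236, 237, 237, 237, 238, 238, 238, 238, 237, 236, 238, 238, 238, 237, 237, 237, 237, 237, 237, 237, 236, 237, 237, 237, 238, 238, 237, 237, 237, 237, 237, 238, 237, 236, 234, 226, 197, 158, 140, 140, 138, 140, 140, 139, 141, 142, 139, 140, 137, 141, 138]
TCP [ 0.6272 -0.1726  0.1303] heater [  14.8 -194.8] toolx 0.1817 tilt [0.0364 0.0201] F [-0.4 -0.  -1. ] w 0.0167 move [4.3 5.6] t 66.2667
```

Call:
play_rows(
  series=[
    {"dx": 3, "dy": 3, "dz": -6, "turn": -0.009, "fingers": 1},
    {"dx": 3, "dy": 3, "dz": -8, "turn": -0.009, "fingers": 1},
    {"dx": 0, "dy": 2, "dz": -8, "turn": 0, "fingers": 1},
    {"dx": 0, "dy": 0, "dz": -8, "turn": 0, "fingers": 1},
    {"dx": 0, "dy": 0, "dz": -6, "turn": 0, "fingers": 1},
    {"dx": 0, "dy": 0, "dz": 0, "turn": 0, "fingers": 1},
    {"dx": 0, "dy": 0, "dz": 0, "turn": 0, "fingers": 1},
  ],
)

```text
clock: 66.85
position: [0.6318, -0.1661, 0.0893]
ee_rot: [-0.008, 0.997, 0.079, 0.018]
contact_force: [-0.5, 0.0, 0.5]
width: 0.0163
```

```bash
python3 go2.py 22.9 -170
```

```text
TCP [ 0.6318 -0.1661  0.0893] heater [  20.4 -189.2] toolx 0.1576 tilt [0.0345 0.0194] F [-0.5  0.   0.5] w 0.0163 move [-0.7 19.4] t 66.85
```

Call:
play_rows(
  series=[
    {"dx": 1, "dy": 3, "dz": 0, "turn": 0.006, "fingers": 1},
    {"dx": 0.5, "dy": 3, "dz": 0, "turn": 0, "fingers": 1},
    {"dx": 0, "dy": 2, "dz": 0, "turn": 0, "fingers": 1},
    {"dx": 0, "dy": 0, "dz": 0, "turn": 0, "fingers": 1},
    {"dx": 0, "dy": 0, "dz": 0, "turn": 0, "fingers": 1},
  ],
)

```text
clock: 67.27
position: [0.6339, -0.1575, 0.0899]
ee_rot: [-0.008, 0.996, 0.082, 0.018]
contact_force: [0.1, -1.1, -0.1]
width: 0.0166
```

```bash
python3 go2.py 22.9 -170
python3 - <<'E'
from rel import *
b=[H(p,105)for p in()]
# predicted bracket top rows
def hp(u,v,z):return proj(c,[*(C+x*u/1e3+y*v/1e3),z/1e3])
a=hp(22.9,-104,105);print("pred",a.round(1),hp(2.9,-104,105).round(1),hp(42.9,-104,105).round(1))
r=int(a[1])
for rr in(r-3,r,r+3):
    row=g[rr,int(a[0])-110:int(a[0])+110];m=np.where(row>190)[0]+int(a[0])-110
    print(rr,m.min(),m.max(),H((m.min()-.5,rr),105),H((m.max()+.5,rr),105))
save(w,"w13.png",scale=1.25)
E
```

```text
TCP [ 0.6339 -0.1575  0.0899] heater [  23.9 -181. ] toolx 0.1641 tilt [0.0354 0.0194] F [ 0.1 -1.1 -0.1] w 0.0166 move [-2.8 10.7] t 67.2667
pred [313.7 117.7] [263.1 117.8] [363.8 117.5]
114 203 364 [ -20.5 -102.5] [  43.1 -102.7]
117 203 364 [ -20.6 -103.6] [  43.2 -103.8]
120 264 364 [   3.  -104.8] [  43.2 -105. ]
```

Call:
play_rows(
  series=[
    {"dx": -1.5, "dy": 3.8, "dz": -0.5, "turn": 0, "fingers": 1},
    {"dx": -0.7, "dy": 4, "dz": 0, "turn": 0, "fingers": 1},
    {"dx": -0.7, "dy": 4, "dz": 0, "turn": 0, "fingers": 1},
    {"dx": -0.7, "dy": 3, "dz": 0, "turn": 0, "fingers": 1},
    {"dx": 0, "dy": 0, "dz": 0, "turn": 0, "fingers": 1},
  ],
)

```text
clock: 67.73
position: [0.63, -0.1411, 0.0901]
ee_rot: [-0.008, 0.996, 0.082, 0.019]
contact_force: [-0.8, -0.1, -0.2]
width: 0.0171
```

```bash
python3 go2.py 22.8 -155
```

```text
TCP [ 0.63   -0.1411  0.0901] heater [  22.7 -164.3] toolx 0.1638 tilt [0.0365 0.0193] F [-0.8 -0.1 -0.2] w 0.0171 move [-1.5  9.2] t 67.7333
```

Call:
play_rows(
  series=[
    {"dx": -0.6, "dy": 4, "dz": -0.5, "turn": 0, "fingers": 1},
    {"dx": -0.6, "dy": 4, "dz": 0, "turn": 0, "fingers": 1},
    {"dx": -0.6, "dy": 4, "dz": 0, "turn": 0, "fingers": 1},
  ],
)

```text
clock: 67.98
position: [0.6283, -0.1286, 0.0896]
ee_rot: [-0.008, 0.996, 0.082, 0.019]
contact_force: [0.1, -0.7, 0.8]
width: 0.0165
```

```bash
python3 go2.py 22.8 -145
```

```text
TCP [ 0.6283 -0.1286  0.0896] heater [  23.1 -151.7] toolx 0.1635 tilt [0.0369 0.0187] F [ 0.1 -0.7  0.8] w 0.0165 move [-1.3  6.5] t 67.9833
```

Call:
play_rows(
  series=[
    {"dx": -0.8, "dy": 4, "dz": 0, "turn": 0, "fingers": 1},
    {"dx": -0.8, "dy": 4, "dz": 0, "turn": 0, "fingers": 1},
    {"dx": -0.7, "dy": 3, "dz": 0, "turn": 0, "fingers": 1},
  ],
)

```text
clock: 68.23
position: [0.6256, -0.116, 0.0896]
ee_rot: [-0.008, 0.996, 0.082, 0.019]
contact_force: [-0.1, -0.4, -0.4]
width: 0.0165
```

```bash
python3 go2.py 22.8 -127
```

```text
TCP [ 0.6256 -0.116   0.0896] heater [  22.5 -138.8] toolx 0.1637 tilt [0.0367 0.0191] F [-0.1 -0.4 -0.4] w 0.0165 move [-1.7 11.7] t 68.2333
```

Call:
play_rows(
  series=[
    {"dx": -0.6, "dy": 4, "dz": 0, "turn": 0, "fingers": 1},
    {"dx": -0.6, "dy": 4, "dz": 0, "turn": 0, "fingers": 1},
    {"dx": -0.6, "dy": 3, "dz": 0, "turn": 0, "fingers": 1},
  ],
)

```text
clock: 68.48
position: [0.6242, -0.1062, 0.0898]
ee_rot: [-0.005, 0.996, 0.083, 0.02]
contact_force: [-0.3, -13.0, -3.1]
width: 0.0165
```

```bash
python3 go2.py 22.8 -127
```

```text
TCP [ 0.6242 -0.1062  0.0898] heater [  22.7 -128.9] toolx 0.1658 tilt [0.0381 0.0136] F [ -0.3 -13.   -3.1] w 0.0165 move [-0.2  1.9] t 68.4833
```

Call:
play_rows(
  series=[
    {"dx": -1, "dy": 7, "dz": 0, "turn": 0, "fingers": 1},
    {"dx": -1, "dy": 7, "dz": 0, "turn": 0, "fingers": 1},
  ],
)

```text
clock: 68.65
position: [0.6243, -0.1061, 0.0903]
ee_rot: [0.009, 0.996, 0.087, 0.021]
contact_force: [-0.3, -19.6, -4.6]
width: 0.0163
```

```bash
python3 go2.py 22.8 -127
python3 - <<'E'
from h import *
w=get_image("wrist");t=get_image("scene");tp=get_image("top")
a=cv2.resize(w["pixels"][60:330,220:420],(400,540),interpolation=cv2.INTER_CUBIC)
b=cv2.resize(tp["pixels"][140:220,270:370],(380,270),interpolation=cv2.INTER_CUBIC);d=cv2.resize(tp["pixels"][200:290,150:280],(380,270),interpolation=cv2.INTER_CUBIC)
cv2.imwrite("pics/fin.png",np.hstack([a,np.vstack([b,d])])[:,:,::-1])
E
```

```text
TCP [ 0.6243 -0.1061  0.0903] heater [  22.8 -128.8] toolx 0.1735 tilt [ 0.0431 -0.0146] F [ -0.3 -19.6  -4.6] w 0.0163 move [-0.3  1.7] t 68.65
```

Call:
play_rows(
  series=[
    {"dx": 0, "dy": -1, "dz": 0, "turn": 0, "fingers": 1},
    {"dx": 0, "dy": 0, "dz": 0, "turn": 0, "fingers": 0.4},
    {"dx": 0, "dy": 0, "dz": 0, "turn": 0, "fingers": 0.2},
    {"dx": 0, "dy": 0, "dz": 0, "turn": 0, "fingers": 0.1},
    {"dx": 0, "dy": 0, "dz": 0, "turn": 0, "fingers": 0.1},
    {"dx": 0, "dy": 0, "dz": 6, "turn": 0, "fingers": 0.1},
    {"dx": 0, "dy": 0, "dz": 10, "turn": 0, "fingers": 0.1},
    {"dx": 0, "dy": 0, "dz": 12, "turn": 0, "fingers": 0.1},
    {"dx": 0, "dy": 0, "dz": 12, "turn": 0, "fingers": 0.1},
    {"dx": 0, "dy": 0, "dz": 12, "turn": 0, "fingers": 0.1},
    {"dx": 0, "dy": 0, "dz": 12, "turn": 0, "fingers": 0.1},
    {"dx": 0, "dy": 0, "dz": 12, "turn": 0, "fingers": 0.1},
    {"dx": 0, "dy": 0, "dz": 12, "turn": 0, "fingers": 0.1},
    {"dx": 0, "dy": 0, "dz": 0, "turn": 0, "fingers": 0.1},
  ],
)

```text
clock: 69.97
position: [0.6247, -0.1042, 0.1894]
ee_rot: [0.009, 0.996, 0.087, 0.023]
contact_force: [0.1, -0.5, 0.2]
width: 0.0385
```

```bash
python3 go2.py 22.8 -127
python3 - <<'E'
from rel import *
for m in masks_of(w,"pin_grip"):
    p=np.argwhere(m["region"])[:,::-1];W=np.array([H(q,93) for q in p]);print(round(m["p"],2),len(p),m["xy"],"x",np.percentile(W[:,0],[2,98]),"y",np.percentile(W[:,1],[1,99]))
tp=get_image("top")
a=cv2.resize(w["pixels"][40:310,220:420],(400,540),interpolation=cv2.INTER_CUBIC)
b=cv2.resize(tp["pixels"][140:220,270:370],(380,270),interpolation=cv2.INTER_CUBIC);d=cv2.resize(tp["pixels"][200:290,150:280],(380,270),interpolation=cv2.INTER_CUBIC)
cv2.imwrite("pics/fin.png",np.hstack([a,np.vstack([b,d])])[:,:,::-1])
E
```

```text
TCP [ 0.6247 -0.1042  0.1894] heater [  23.6 -127. ] toolx 0.1748 tilt [ 0.0476 -0.0131] F [ 0.1 -0.5  0.2] w 0.0385 move [-0.7 -0.2] t 69.9667
0.82 766 [309.5, 206.0] x [14.7  30.97] y [-144.6  -81.7]
```

View pics/fin.png

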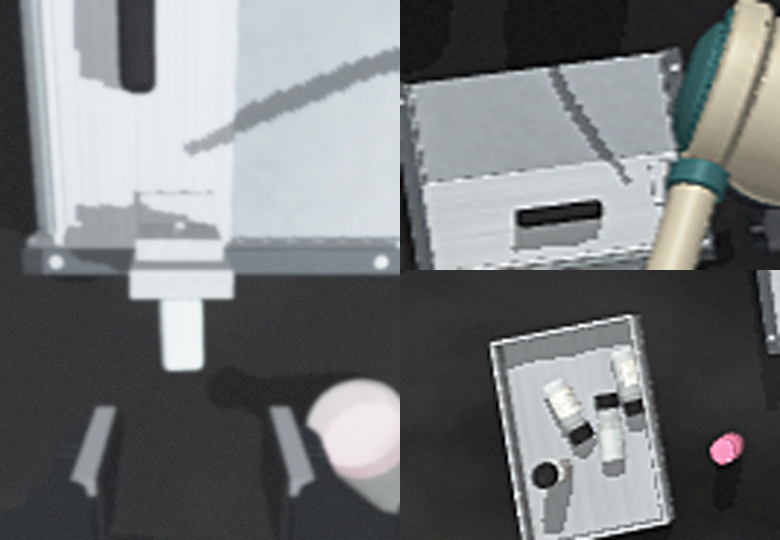

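The handle is flush against the bracket: it spans y from -144.6 to the bracket face at -109.3 mm, against its 36 mm length. The cover is over the wells and all four vials are in the tray. I'll move clear and hand in.

Call:
play_rows(
  series=[
    {"dx": -4, "dy": -4, "dz": 8, "turn": 0, "fingers": 0.1},
    {"dx": -4, "dy": -4, "dz": 8, "turn": 0, "fingers": 0.1},
    {"dx": -4, "dy": -4, "dz": 8, "turn": 0, "fingers": 0.1},
    {"dx": 0, "dy": 0, "dz": 0, "turn": 0, "fingers": 0.1},
    {"dx": 0, "dy": 0, "dz": 0, "turn": 0, "fingers": 0.1},
    {"dx": 0, "dy": 0, "dz": 0, "turn": 0, "fingers": 0.1},
  ],
)

```text
clock: 70.62
position: [0.6072, -0.117, 0.2093]
ee_rot: [0.007, 0.996, 0.087, 0.017]
contact_force: [-0.1, -0.1, 0.3]
width: 0.0382
```

```bash
python3 tray.py|head -2; python3 -c "
from rig import sign_off
print(sign_off())"
```

```text
tray [0.439 0.3  ] yaw 0.218 [np.float64(0.155), np.float64(0.208)] p 0.7
TCP [ 0.6072 -0.1168  0.2089] w 0.0385 F [-0.3  0.2 -0.4] t 70.7167
the job is handed in; nothing more can be done
None
```

The job is done and handed in, about 71 s into the run. I rocked all four vials free and put them in the tray. I then slid the cover forward over the empty wells and pushed the locking pin home through the bracket and lug.

**Vials:** The last picture shows all four inside the tray, three lying and one standing. The tray was knocked a few centimetres partway through, so I measured it again before placing the last vial.

**Block:** It looked seated in every picture. The vertical force touched about 18 N on some swings, just over the 17 N that can lift the block. I had no direct reading of the lift.

**Cover:** I set it from its end stop (92 mm, then back 12 mm); by the arm's reading it ended about 0.5 mm forward of line. The camera put the lug within about 1 mm of the bracket's centre.

**Pin:** It went through both holes with no noticeable force until it stopped hard, and it did not move further under about 20 N. The picture shows the handle against the bracket (about 35 mm of it measured outside, nominal 36 mm).

**One disagreement:** My heater frame, taken from the vial caps, was about 3 mm off in x at the bracket. I aimed the pin from a direct view of the bracket instead.

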